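# Swap a bayonet filter cartridge on a process-tool manifold

### The arm

A 6-joint arm with a two-finger parallel gripper is mounted at the origin on the work surface. World frame = base frame: x ahead of the robot, y to its left, z up, the work surface at z = 0. Lengths are in m, angles in rad, forces in N, time in s.
With the tool pointing down it reaches from about 0.35 to 0.85 m from the base axis. Payload 8.1 kg.
Tool frame: the origin (TCP) lies midway between the tips of the shut fingers; the grasp point (between the pads) lies 19 mm behind it; z points along the fingers, y is the direction in which the jaws open and shut (so a half turn about z gives the same grasp; the last joint's range is limited). The gripper opens to 93 mm and grips with 3 to 60 N. Pads are 15 mm wide; open, the fingers measure 128 mm over their backs; the gripper's body (75 mm by 188 mm) begins 65 mm behind the grasp point.
Start: joints at [1.1, 0.13, 1.488, -0, 1.523, -0.085], TCP at [0.226, 0.556, 0.179] pointing down, gripper open.
Joint ranges: [-2.96, 2.96], [-0.89, 2.26], [0.02, 2.5], [-1.34, 4.48], [0, 2.73], [-2.66, 2.66]. Speed limits (rad/s): [2.39, 2.39, 2.79, 3.14, 3.14, 3.14].

### API

Orientations are given as a rotation vector (axis times angle).
In Python, from plant import robot, optics, ticket gives the robot as it stands.
- The arm moves only by the tool send_rows, never from a script. Its argument "targets" is a list of rows, each a list of 3 entries, a list of its own where there are three numbers: the opening, from -1 (shut) to 1 (fully open), then the shift along the tool's x, y, z in mm, then the turn about the tool's z in rad. A call has 1 to 12 rows; each row shifts and turns the commanded pose from where the row before left it, along the tool's axes as they then stand; what a row does not reach is not made up. A row lasts 1/10 s, in which the tool goes at most 50 mm and 8.59 degrees, less where a joint would pass 70% of its speed; a pose out of reach is approached as far as the arm can. A call with a gripper value outside its range is refused whole. The fingers move at their own pace and stop on an object; "newtons" is the grip in N (left out, the last holds). Time passes only in rows, so rows that do not move let the fingers close. It gives the time, the measured TCP pose, the force and the opening at its end, in the units of the state.
- robot.read_state(): the state, without advancing time (a new reading comes with each control period).
- optics.read_camera(name): name is "scene" or "side" or "wrist"; returns a dict with "color" (384x512x3 uint8, red, green, blue), "K" (3x3 intrinsics, pixels), "position" and "orientation" of the camera in the world. Camera axes: x right, y up, looking along -z (the intrinsics and any distortion apply to the point x, -y, -z); pixel columns grow to the right and rows downward; lengths in m; the calibration is good to about 2 mm. The wrist camera is an equidistant fisheye: a pixel r from the principal point sees the ray r / f radians off the axis. A picture is of the moment at which its call begins. There is no depth.
- ticket.close_job(): hands the job in, once; it reports no verdict.
Trained networks look in the newest picture that a camera, given by its name, has taken for a name from the list of things; names that differ only in an ending like _2 or _b are one class to them, and where a whole thing is asked for, a point or a joint stands for the part that bears it (a point fixed in the world has none). Each returns a list of dicts, best first, with "confidence" (0 to 1); they miss things now and then, are a little off and sometimes report something else, mostly with a low value. They report only what shows in the picture. A call takes as long as a camera call. They do not tell look-alikes from the thing itself.
- optics.cut_out(camera, name): "region" (384x512 bool, what is visible of it) and "point" ([column, row] in pixels, amid what is visible of it).
The state is a dict: "t": time; "q": joint angles; "dq": joint speeds; "joint_torque": joint torques, N m; "tool_pos": TCP position; "orientation": TCP orientation; "force": force on the tool from outside, world axes, zero at the start; "wrist_torque": the same for the moment, N m; "opening": finger opening in m.
Only numpy, scipy, OpenCV 4.12 (cv2) and the standard library are available. Lean on these libraries where they do the work, as an engineer would, in place of code of your own. Each camera call takes 0.05 s, during which the arm holds its last target.

### The job

Change the spent filter: push the red-gripped cartridge down, turn it anticlockwise out of its bayonet mount and stand it upright in the blue tote. Then fit the blue-gripped fresh cartridge in the mount that came free: lugs into the slots at the yellow marks, push down against the spring and turn it clockwise until its lugs are at the green marks and it springs up into its catch. Leave the yellow-gripped cartridge locked in place, leave the bottle, the blue canister and the wafer carrier where they stand, and let go of everything.

Things in the scene. Friction and masses are not known exactly. Their poses are not given: they have to be found in the camera images.
- manifold: Fixed: steel plate 130 x 250 mm (x, y) with two 100 mm round bayonet mounts, axes at x = 0, y = +65 and -65 mm, rims at 62 mm height. Behind them a grey block (x = 64 to 100 mm, 45 mm tall) bears a thin signal tower (x = 82 mm, y = 0, 22 mm across, top at 258 mm). Origin: centre of underside; x towards the block, z up. Locked cartridges have lugs and grip bar along its x, undersides 22 mm above its underside.
- bay_a (a point): Rim centre of the mount on the manifold's +y side, 62 mm above its underside. Bore 63 mm; two opposite 16 mm entry slots (yellow marks) lie along the direction 75 degrees anticlockwise, from above, of manifold x; below, a channel runs 75 degrees clockwise from slot to catch pocket (green marks, along manifold +x and -x), with stops at both ends. The pocket is 4 mm deep and keeps the lugs from turning.
- bay_b (a point): Rim centre of the like mount on the -y side. A sprung plate in each mount pushes its cartridge up with about 9 N (300 N/m). Cartridge underside above the manifold's underside: locked 22 mm; to turn it must be pushed to 14 (hard stop) to 18 mm; unturned in the slots it springs to 30 mm; it clears the rim with over 62 mm. To unlock: push down 6 mm, turn 75 degrees anticlockwise, lift.
- spent: Red-gripped cartridge, locked in one mount. White cylinder 60 mm in diameter, 110 mm tall, foot bevelled to 52 mm; on top a flat grip bar 56 mm long (x), 16 mm thick (y), at 110 to 146 mm height. Two black lugs along +x and -x, in line with the bar, tips 40 mm from the axis, 12 mm wide, at 10 to 18 mm height. Origin: centre of underside, z up its axis. Half a turn makes no difference. 0.2 to 0.42 kg.
- neighbour: Cartridge of the same shape and frame as the spent one, with yellow grip bar and band; it starts locked in the other mount and stays there.
- fresh: Cartridge of the same shape and frame as the spent one, with blue grip bar and band; it starts standing on the grey mat, turned any way.
- tote: Fixed blue open tote for spent parts, 150 x 150 mm, 55 mm tall, walls 5 mm, inner floor at 5 mm height. Origin: centre of its underside, x and y along its sides.
- solvent: Standing bottle, 60 mm in diameter, 165 mm tall, on the grey mat; origin at the centre of its underside. A bystander.
- canister: Round blue wafer canister, 86 mm in diameter, 75 mm tall, on the grey mat; origin at the centre of its underside. A bystander.
- carrier: Blue wafer carrier with grey wafers, 60 x 130 mm (x, y), 81 mm tall, between the robot and the manifold; origin at the centre of its underside. A bystander.
- mat: Fixed grey mat, 200 x 200 mm, 4 mm thick; origin at the centre of its underside.
Things that resemble listed ones, but are neither listed nor needed, are in the scene too. Leave any orange look-alike of the spent alone.

How it is judged:
By the outcome, as a careful person would: the job done as asked, in the order asked, and still so for the second after the job is handed in, with the robot touching nothing.
It also fails if it takes over 72 s, if anything falls off the work surface, if the arm or the gripper's body presses on something with over 40 N, if the wrist force passes 120 N, or if a joint passes its speed limit or range.

## Working session

There is one attempt and no reset: what is moved stays moved. The work goes in short steps, Python scripts to look and compute and a tool call to move; the robot and the scene stay as the last step left them, time stands still between calls to the robot, and variables do not carry over. Pictures are saved under pics/ and viewed, and the job is handed in when it is done.

Besides the shell and the picture viewer there is one more tool, called after ">>>" as name(argument=value, ...), one argument or row to a line, values as JSON. send_rows: Moves the arm, as the interface text tells. Its arguments: {"type":"object","properties":{"targets":{"type":"array","items":{"type":"array"}},"newtons":{"type":"number"}},"required":["targets"]}

```bash
ls; mkdir -p pics
python3 - <<'E'
from plant import robot, optics
import cv2
s=robot.read_state(); print(s)
for n in ["scene","side","wrist"]:
    r=optics.read_camera(n); cv2.imwrite(f"pics/{n}0.png",r["color"][:,:,::-1]); print(n,r["K"],r["position"],r["orientation"],[k for k in r])
E
```

```text
pics
{'t': 0.0, 'q': array([ 1.09961006e+00,  1.31152440e-01,  1.48926483e+00,  1.84828861e-05,
        1.52300077e+00, -8.53833726e-02]), 'dq': array([ 0.00013894, -0.00114453, -0.00117441, -0.00151021, -0.0004051 ,
       -0.00034954]), 'joint_torque': array([ 1.02679242e-03, -5.59836388e+01, -4.91762674e+01,  7.67429033e-02,
        3.51214490e-02, -1.88934687e-04]), 'tool_pos': array([0.22545456, 0.55534338, 0.17780067]), 'orientation': array([-6.02167955e-01, -3.08281181e+00,  2.74857124e-03]), 'force': array([0.18523325, 0.04378101, 0.62157011]), 'wrist_torque': array([-0.00150349, -0.03660968, -0.01907014]), 'opening': 0.0933546690037427}
scene [[484.75433388   0.         255.25720195]
 [  0.         484.75433388 189.63562998]
 [  0.           0.           1.        ]] [1.37491873 0.28374469 0.93255083] [0.5232891  0.7548999  1.76625208] ['color', 'K', 'position', 'orientation']
side [[401.63399485   0.         255.93645853]
 [  0.         401.63399485 191.41847163]
 [  0.           0.           1.        ]] [ 0.51528655 -0.66241517  0.88190235] [ 0.69836813 -0.00510056 -0.04006975] ['color', 'K', 'position', 'orientation']
wrist [[297.31863964   0.         255.38830245]
 [  0.         297.31863964 193.43018855]
 [  0.           0.           1.        ]] [0.16281297 0.58140759 0.38445011] [-0.21583359 -0.14351146  1.17939962] ['color', 'K', 'position', 'orientation']
```

View pics/scene0.png

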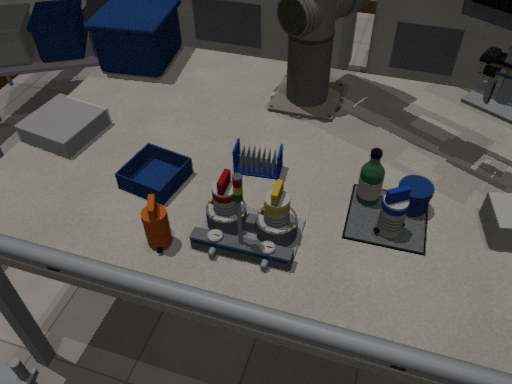

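View pics/side0.png

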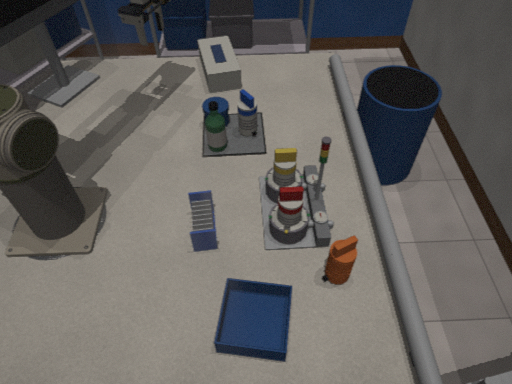

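View pics/wrist0.png

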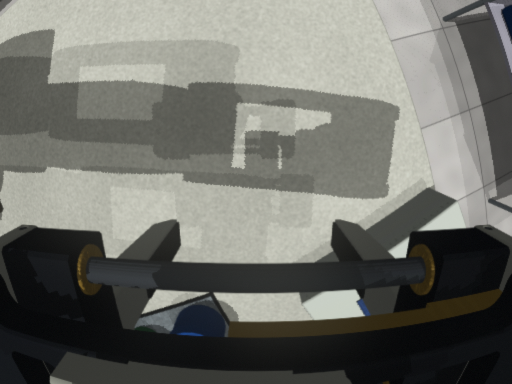

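```bash
cat > h.py <<'E'
import numpy as np, cv2
from scipy.spatial.transform import Rotation as R
from plant import robot, optics
def proj(r,P,fish=False):
    P=np.atleast_2d(P); c=R.from_rotvec(r["orientation"]).inv().apply(P-r["position"])
    x,y,z=c[:,0],-c[:,1],-c[:,2]; K=r["K"]
    if fish:
        rr=np.hypot(x,y); th=np.arctan2(rr,z); s=np.where(rr>1e-9,th/np.maximum(rr,1e-9),1/z); return np.c_[K[0,0]*x*s+K[0,2],K[1,1]*y*s+K[1,2]]
    return np.c_[K[0,0]*x/z+K[0,2],K[1,1]*y/z+K[1,2]]
def ray(r,px,fish=False):
    px=np.atleast_2d(px).astype(float);K=r["K"]
    a=(px[:,0]-K[0,2])/K[0,0]; b=(px[:,1]-K[1,2])/K[1,1]
    if fish:
        th=np.hypot(a,b); k=np.where(th>1e-9,np.sin(th)/np.maximum(th,1e-9),1); d=np.c_[a*k,-b*k,-np.cos(th)]
    else: d=np.c_[a,-b,-np.ones(len(a))]
    d=R.from_rotvec(r["orientation"]).apply(d); return np.array(r["position"]),d/np.linalg.norm(d,axis=1)[:,None]
def onz(r,px,z,fish=False):
    o,d=ray(r,px,fish); return o+d*((z-o[2])/d[:,2])[:,None]
def tri(obs):
    A=np.zeros((3,3));b=np.zeros(3);L=[]
    for r,px,f in obs:
        o,d=ray(r,px,f); M=np.eye(3)-np.outer(d[0],d[0]); A+=M;b+=M@o;L.append((M,o))
    X=np.linalg.solve(A,b); return X,[np.linalg.norm(M@(X-o)) for M,o in L]
E
python3 - <<'E'
from h import *
import pickle
d={n:optics.read_camera(n) for n in("scene","side")}
out={}
for n in d:
    for k in ["spent","neighbour","fresh","tote","solvent","canister","carrier","mat","manifold"]:
        res=optics.cut_out(n,k); out[n,k]=res
        print(n,k,[(round(x["confidence"],2),np.round(x["point"],1).tolist(),int(x["region"].sum())) for x in res])
pickle.dump((d,out),open("v0.pkl","wb"))
for n,(x0,y0,x1,y1) in {"scene":(110,130,310,280),"side":(190,70,390,300)}.items():
    c=d[n]["color"][y0:y1,x0:x1,::-1]; f=min(800/(x1-x0),600/(y1-y0)); cv2.imwrite(f"pics/{n}_c1.png",cv2.resize(c,None,fx=f,fy=f,interpolation=cv2.INTER_CUBIC)); print(f)
c=d["scene"]["color"][140:260,330:450,::-1]; cv2.imwrite("pics/scene_c2.png",cv2.resize(c,None,fx=5,fy=5,interpolation=cv2.INTER_CUBIC))
E
```

```text
scene spent [(0.67, [154.7, 222.2], 1118), (0.58, [226.6, 193.4], 816)]
scene neighbour [(0.64, [277.7, 205.0], 957)]
scene fresh [(0.63, [394.6, 211.6], 1240)]
scene tote [(0.62, [154.8, 171.9], 2991)]
scene solvent [(0.71, [371.0, 180.1], 1108)]
scene canister [(0.63, [416.9, 191.5], 927)]
scene carrier []
scene mat [(0.85, [376.1, 228.4], 2515)]
scene manifold [(0.83, [245.8, 236.7], 5131)]
side spent [(0.89, [343.3, 262.3], 1099), (0.73, [288.0, 207.8], 936)]
side neighbour [(0.73, [283.4, 166.6], 827)]
side fresh [(0.67, [245.3, 114.8], 770)]
side tote [(0.56, [251.7, 320.8], 5288)]
side solvent [(0.84, [214.2, 129.0], 748)]
side canister [(0.56, [223.1, 108.0], 303)]
side carrier [(0.94, [203.8, 220.3], 1378)]
side mat [(0.67, [235.3, 138.9], 1217)]
side manifold [(0.6, [304.0, 215.1], 3794)]
4.0
2.608695652173913
```

View pics/scene_c1.png

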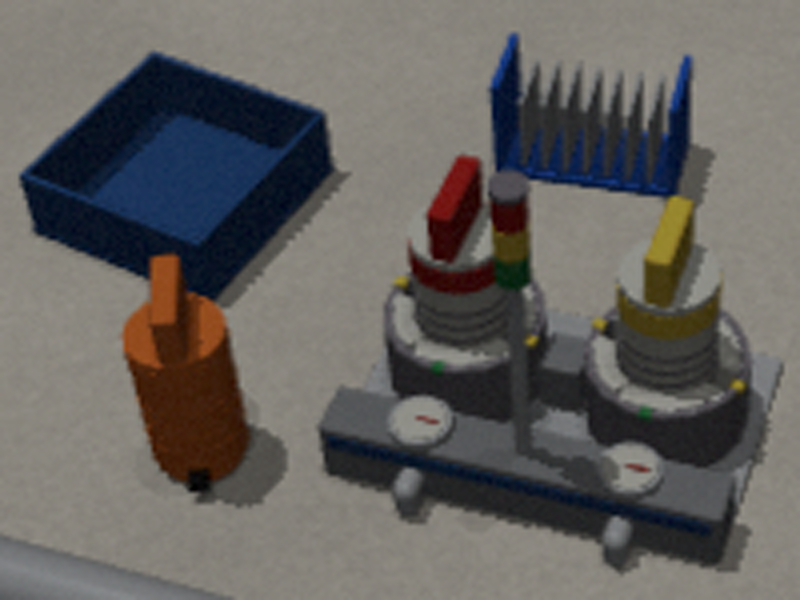

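View pics/side_c1.png

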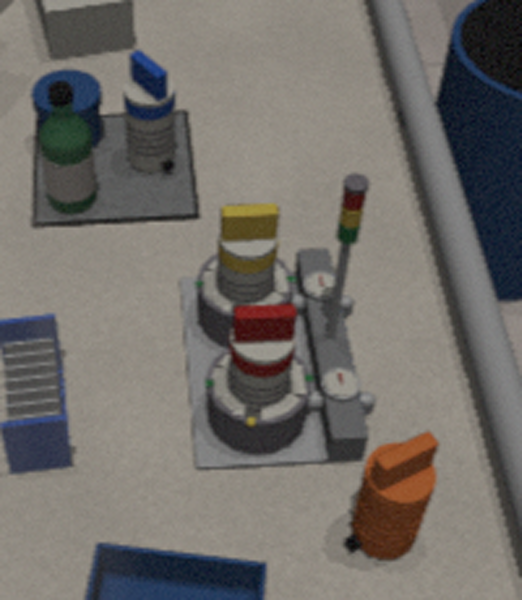

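View pics/scene_c2.png

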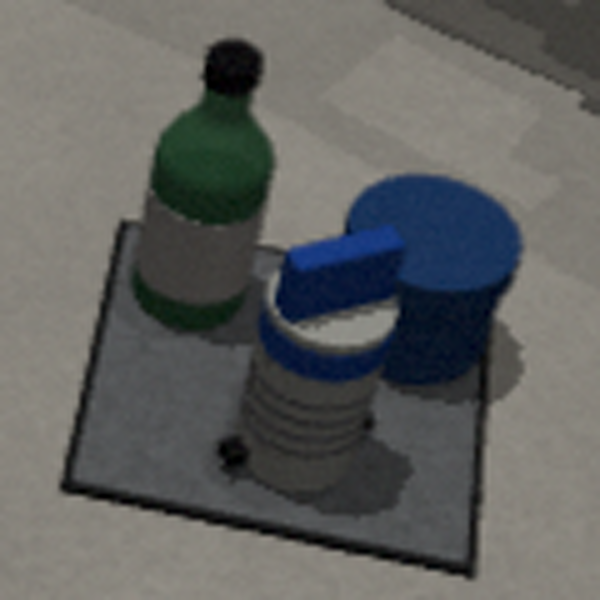

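```bash
cat > fit.py <<'E'
from h import *
from scipy.optimize import minimize
import pickle
def bar_mask(img,col):
    hsv=cv2.cvtColor(img,cv2.COLOR_RGB2HSV); h,s,v=[hsv[...,i].astype(int) for i in range(3)]
    if col=="red": m=((h<8)|(h>172))&(s>150)&(v>60)
    if col=="yellow": m=(h>20)&(h<33)&(s>120)&(v>70)
    if col=="blue": m=(h>105)&(h<125)&(s>150)&(v>60)
    return m
if __name__=="__main__":
    d,out=pickle.load(open("v0.pkl","rb"))
    for n in d:
        for k,c in [("spent","red"),("neighbour","yellow"),("fresh","blue")]:
            m=bar_mask(d[n]["color"],c)
            nl,lab,st,ce=cv2.connectedComponentsWithStats(m.astype(np.uint8),connectivity=4)
            for o in out[n,k]:
                p=o["point"]
            print(n,c,[(st[i].tolist(),np.round(ce[i],1).tolist()) for i in range(1,nl) if st[i][4]>25])
E
python3 fit.py
```

```text
scene red [([217, 169, 13, 17, 99], [223.0, 177.0])]
scene yellow [([271, 179, 12, 26, 134], [276.5, 188.8])]
scene blue [([84, 0, 95, 32, 2104], [131.7, 14.2]), ([233, 139, 6, 14, 29], [235.6, 145.9]), ([278, 144, 4, 14, 27], [279.7, 151.2]), ([116, 158, 74, 33, 926], [155.8, 174.0]), ([236, 163, 41, 16, 264], [258.1, 171.5]), ([387, 176, 47, 22, 647], [414.0, 186.9])]
side red [([280, 187, 23, 13, 262], [290.9, 192.8]), ([282, 209, 15, 5, 40], [289.4, 211.3])]
side yellow [([275, 148, 21, 14, 262], [285.0, 154.5]), ([321, 150, 7, 7, 40], [324.0, 153.4]), ([275, 166, 20, 9, 85], [284.3, 170.5])]
side blue [([320, 0, 17, 15, 75], [327.9, 7.1]), ([338, 0, 45, 36, 378], [359.1, 15.9]), ([359, 0, 13, 10, 39], [365.6, 4.9]), ([377, 0, 16, 13, 62], [384.4, 6.1]), ([400, 5, 9, 9, 28], [404.9, 8.6]), ([333, 10, 6, 11, 27], [335.9, 16.0]), ([371, 15, 9, 11, 35], [376.0, 19.9]), ([381, 17, 8, 8, 38], [384.3, 20.6]), ([356, 18, 7, 16, 39], [358.7, 24.5]), ([336, 19, 10, 13, 41], [341.0, 25.0]), ([392, 19, 12, 7, 36], [397.2, 22.5]), ([313, 20, 18, 11, 58], [321.5, 25.4]), ([344, 22, 10, 14, 52], [348.3, 29.5]), ([382, 27, 10, 8, 37], [386.2, 31.4]), ([364, 75, 7, 21, 46], [366.1, 85.7]), ([241, 90, 12, 18, 85], [247.6, 97.4]), ([205, 98, 23, 15, 95], [218.9, 103.1]), ([241, 111, 14, 5, 38], [247.1, 112.8]), ([247, 293, 21, 10, 87], [256.6, 297.3]), ([246, 295, 44, 57, 1184], [270.4, 323.4])]
```

Run:
```python
from h import *
import pickle
d,out=pickle.load(open("v0.pkl","rb"))
def crop(n,cx,cy,w=32,f=12):
    x0,y0=cx-w//2,cy-w//2
    c=cv2.resize(d[n]["color"][y0:y0+w,x0:x0+w,::-1],None,fx=f,fy=f,interpolation=cv2.INTER_CUBIC)
    c=cv2.convertScaleAbs(c,alpha=1.5)
    for i in range(0,w,4):
        cv2.putText(c,str(x0+i),(i*f,8),0,0.3,(255,255,255),1);cv2.putText(c,str(y0+i),(0,i*f+4),0,0.3,(255,255,255),1)
        c[::6,i*f]=(255,255,255); c[i*f,::6]=(255,255,255)
    return c
cv2.imwrite("pics/a1.png",np.hstack([crop("scene",224,178),crop("side",290,196)]))
cv2.imwrite("pics/a2.png",np.hstack([crop("scene",277,190),crop("side",285,158)]))
cv2.imwrite("pics/a3.png",np.hstack([crop("scene",396,198),crop("side",247,100)]))
```

```text
(no output)
```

View pics/a1.png

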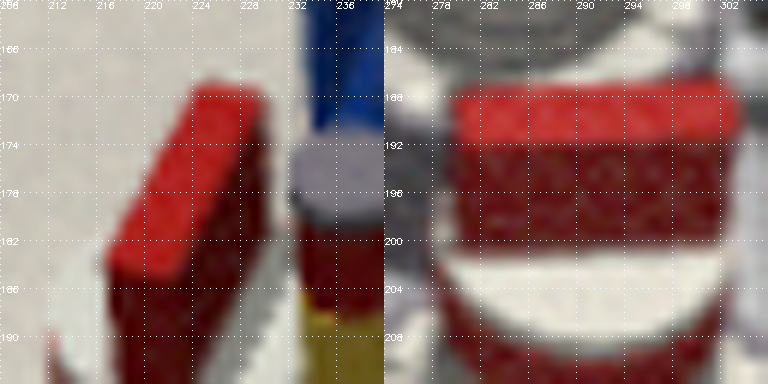

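View pics/a2.png

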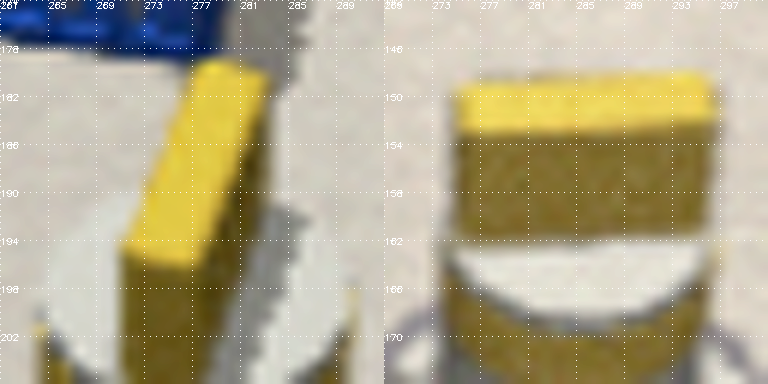

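View pics/a3.png

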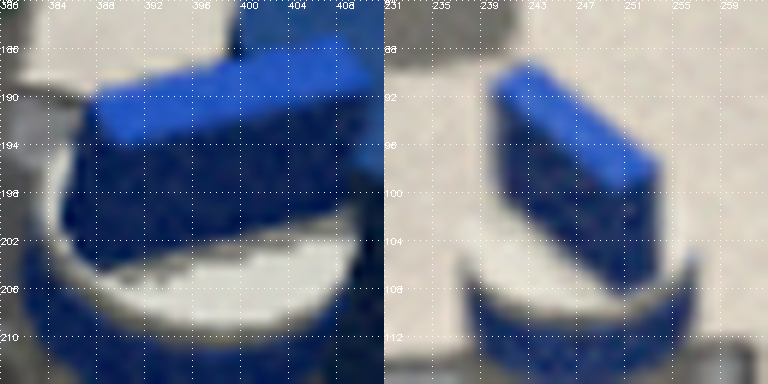

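Run:
```python
from h import *
import pickle
d,out=pickle.load(open("v0.pkl","rb"))
S,T=d["scene"],d["side"]
D={"red":[((224.5,168.8),(280.5,192.2)),((230.1,169.9),(280,187.7)),((216.9,183.5),(303.7,191)),((222.8,185.2),(302.5,186.7))],
"yellow":[((277.7,179),(275.3,153.2)),((283.3,180.3),(275,149.3)),((271.2,194.3),(296.7,152.2)),((277.3,196.2),(295.8,148.2))],
"blue":[((407.9,185.2),(240.3,91)),((411,189),(243,89.3)),((388,189.7),(251,100)),((390.7,194.1),(253.9,97.3))]}
for k,v in D.items():
    P=[]
    for a,b in v:
        X,e=tri([(S,np.array(a)-.5,0),(T,np.array(b)-.5,0)]); P.append(X); print(k,np.round(X*1000,1),np.round(np.array(e)*1000,1))
    P=np.array(P); c=P.mean(0); dx=(P[2]+P[3]-P[0]-P[1])/2; dy=(P[1]+P[3]-P[0]-P[2])/2
    print(k,"centre",np.round(c*1000,1),"len",np.linalg.norm(dx),np.linalg.norm(dy),"yaw",np.degrees(np.arctan2(dx[1],dx[0])),np.degrees(np.arctan2(dy[1],dy[0])))
# tote corners, later
s=robot.read_state(); M=R.from_rotvec(s["orientation"]).as_matrix(); print(M.round(3)); 
w=optics.read_camera("wrist"); print("cam in tool", M.T@(w["position"]-s["tool_pos"]), (M.T@R.from_rotvec(w["orientation"]).as_matrix()).round(3))
```

```text
red [588.5 -65.2 165.4] [0.6 0.6]
red [588.3 -51.2 165.3] [0.5 0.5]
red [642.2 -64.  166.1] [0.1 0.1]
red [641.5 -49.6 164.4] [0.3 0.3]
red centre [615.1 -57.5 165.3] len 0.053460136132197134 0.014227574426194623 yaw 1.520528838965433 91.8986433596425
yellow [585.2  64.9 164.7] [0.3 0.3]
yellow [585.5  78.6 164.9] [0.6 0.6]
yellow [639.2  65.1 166. ] [0.1 0.1]
yellow [639.   80.  164.9] [0.7 0.7]
yellow centre [612.2  72.1 165.1] len 0.05379603521819499 0.014267757698618341 yaw 0.8563065915480413 89.62542444941634
blue [499.4 354.2 147.5] [0.3 0.3]
blue [508.1 362.7 146.5] [1. 1.]
blue [529.5 311.5 147. ] [1.4 1.4]
blue [539.8 320.3 147.6] [0.9 0.9]
blue centre [519.2 337.2 147.1] len 0.052648745218955344 0.012848528100317471 yaw -54.07496224603307 42.30680378158755
[[-0.926  0.376 -0.   ]
 [ 0.376  0.926 -0.   ]
 [ 0.    -0.    -1.   ]]
cam in tool [ 6.79157161e-02  1.78205558e-04 -2.06561167e-01] [[ 0.     0.97   0.242]
 [ 1.    -0.    -0.   ]
 [-0.     0.242 -0.97 ]]
```

Run:
```python
from h import *
import pickle
d,out=pickle.load(open("v0.pkl","rb"))
S,T=d["scene"],d["side"]
A=onz(S,[(115.5,174.5),(148.3,143.3),(191.8,159.5),(160.8,190.8)],.055); B=onz(T,[(227,281),(292,284),(289,356),(218,349)],.055)
print((A*1000).round(),(A.mean(0)*1000).round()); print((B*1000).round(),(B.mean(0)*1000).round())
X,e=tri([(S,(376.5,153),0),(T,(213,105),0)]);print("bottle cap",X,e)
# canister top
print("can",onz(S,[(418,190)],.079)[0],onz(T,[(216,105)],.079)[0])
```

```text
[[ 585. -387.   55.]
 [ 439. -363.   55.]
 [ 468. -214.   55.]
 [ 606. -242.   55.]] [ 524. -301.   55.]
[[ 459. -230.   55.]
 [ 605. -244.   55.]
 [ 584. -401.   55.]
 [ 442. -381.   55.]] [ 523. -314.   55.]
bottle cap [0.42230839 0.2704752  0.16087585] [np.float64(0.0005681347675373086), np.float64(0.0005681347675374195)]
can [0.43515554 0.38713886 0.079     ] [0.42091306 0.37678819 0.079     ]
```

>>> send_rows(
  targets=[
    [0, [0, 0, -40], 0],
    [0, [0, 0, -40], 0],
    [0, [0, 0, -42], 0],
    [0, [-39.4, -28.1, 0], 0],
    [0, [-39.4, -28.1, 0], 0],
    [0, [-39.4, -28.1, 0], 0],
    [0, [-39.4, -28.1, 0], 0],
    [0, [-39.4, -28.1, 0], 0],
    [0, [-39.4, -28.1, 0], 0],
    [0, [-39.4, -28.1, 0], 0],
    [0, [-39.4, -28.1, 0], 0],
    [0, [-39.4, -28.1, 0], 0],
  ],
)

```text
t: 2.4
tool_pos: [0.4599, 0.1864, 0.3011]
orientation: [0.602, 3.083, 0.001]
force: [0.6, 1.2, -0.2]
opening: 0.0466
```

>>> send_rows(
  targets=[
    [0, [-39.4, -28.1, 0], 0],
    [0, [-39.4, -28.1, 0], 0],
    [0, [-39.4, -28.1, 0], 0],
    [0, [-39.4, -28.1, 0], 0],
    [0, [-39.4, -28.1, 0], 0],
    [0, [-39.4, -28.1, 0], 0],
    [0, [0, 0, 0], 0.15],
    [0, [0, 0, 0], 0.15],
    [0, [0, 0, 0], 0.15],
    [0, [0, 0, 0], 0.15],
    [0, [0, 0, 0], 0.15],
    [0, [0, 0, 0], 0.15],
  ],
)

```text
t: 3.6
tool_pos: [0.6147, -0.0571, 0.3008]
orientation: [-1.891, -2.508, 0.0]
force: [-0.0, 0.2, 0.3]
opening: 0.0467
```

>>> send_rows(
  targets=[
    [0, [0, 0, 0], 0.149],
    [0, [0, 0, 0], 0.149],
    [0, [0, 0, 0], 0.149],
    [0, [0, 0, 0], 0.149],
    [0, [0, 0, 0], 0.149],
    [0, [0, 0, 0], 0.149],
    [0, [0, 0, 0], 0.149],
    [0, [0, 0, 0], 0.149],
    [0, [0, 0, 0], 0.149],
    [0, [0, 0, 0], 0.149],
    [0, [0, 0, 0], 0.149],
    [0, [0, 0, 0], 0.149],
  ],
)

```text
t: 4.8
tool_pos: [0.6147, -0.057, 0.3008]
orientation: [-3.14, -0.097, 0.0]
force: [-0.5, 0.5, 0.6]
opening: 0.0465
```

```bash
cat >> h.py <<'E'
def shot(n,fn,box=None,f=1.5):
    r=optics.read_camera(n); c=r["color"][:,:,::-1]
    x0,y0=0,0
    if box: x0,y0,x1,y1=box; c=c[y0:y1,x0:x1]
    c=cv2.convertScaleAbs(cv2.resize(c,None,fx=f,fy=f,interpolation=cv2.INTER_CUBIC),alpha=1.3)
    st=16
    for i in range(0,int(c.shape[1]/f),st): cv2.putText(c,str(x0+i),(int(i*f),8),0,0.3,(0,255,255),1); c[::8,int(i*f)]=(255,255,255)
    for i in range(0,int(c.shape[0]/f),st): cv2.putText(c,str(y0+i),(0,int(i*f)+4),0,0.3,(0,255,255),1); c[int(i*f),::8]=(255,255,255)
    cv2.imwrite("pics/"+fn,c); return r
E
python3 - <<'E'
from h import *
import pickle
r=shot("wrist","w1.png",(160,90,352,258),4); pickle.dump((r,robot.read_state()),open("w1.pkl","wb"))
for x,y in [(615.1,-57.5),(612.2,72.1)]: print(proj(r,np.array([[x,y,168]])/1000,True))
E
```

```text
[[256.47111452 177.2459678 ]]
[[149.38608419 173.75981533]]
```

View pics/w1.png

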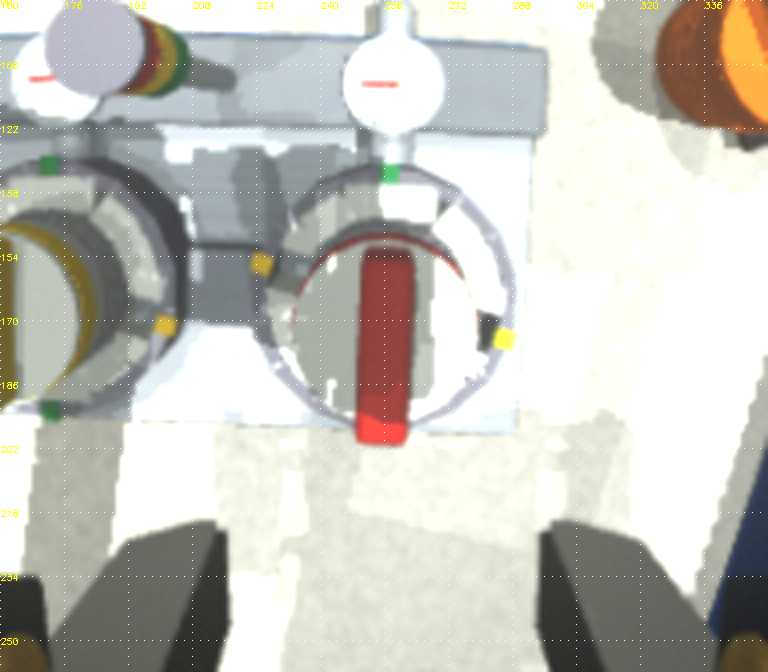

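Run:
```python
from h import *
import pickle
r,s=pickle.load(open("w1.pkl","rb"))
c=lambda u,v:(160+u/4-.5,90+v/4-.5)
P=onz(r,[c(387,250),c(383,424)],.168,1)*1000; print("bar ends",P.round(1),P.mean(0).round(1),np.degrees(np.arctan2(*(P[0]-P[1])[[1,0]])))
Y=onz(r,[c(262,264),c(503,339)],.062,1)*1000; print("yellow",Y.round(1),Y.mean(0).round(1),np.degrees(np.arctan2(*(Y[0]-Y[1])[[1,0]])),np.linalg.norm(Y[0]-Y[1]))
Y=onz(r,[c(47,165),c(50,410)],.062,1)*1000; print("greenA",Y.round(1),Y.mean(0).round(1),np.degrees(np.arctan2(*(Y[0]-Y[1])[[1,0]])))
Y=onz(r,[c(391,173)],.062,1)*1000; print("greenB",Y.round(1))
```

```text
bar ends [[644.5 -55.4 168. ]
 [593.2 -57.4 168. ]] [618.8 -56.4 168. ] 2.2751422349102213
yellow [[ 625.3   -9.6   62. ]
 [ 602.2 -102.7   62. ]] [613.7 -56.2  62. ] 76.06256562938084 95.88639150959082
greenA [[659.8  75.3  62. ]
 [563.4  72.9  62. ]] [611.6  74.1  62. ] 1.4426423710530978
greenB [[662.4 -56.1  62. ]]
```

>>> send_rows(
  targets=[
    [0, [0, 0, 40], 0.04],
    [0, [0, 0, 40], 0],
    [0, [0, 0, 40], 0],
    [0, [0, 0, 25], 0],
    [0, [0, 0, 12], 0],
    [0, [0, 0, 8], 0],
    [0, [0, 0, 0], 0],
  ],
)

```text
t: 5.55
tool_pos: [0.6148, -0.057, 0.1359]
orientation: [-3.141, -0.045, 0.0]
force: [-0.7, 0.7, 1.4]
opening: 0.0464
```

Run:
```python
from h import *
shot("wrist","w2.png",(130,90,382,290),3); shot("side","s2.png",(220,120,360,260),4); print(robot.read_state()["tool_pos"])
```

```text
[ 0.61583415 -0.0571687   0.13768713]
```

View pics/w2.png

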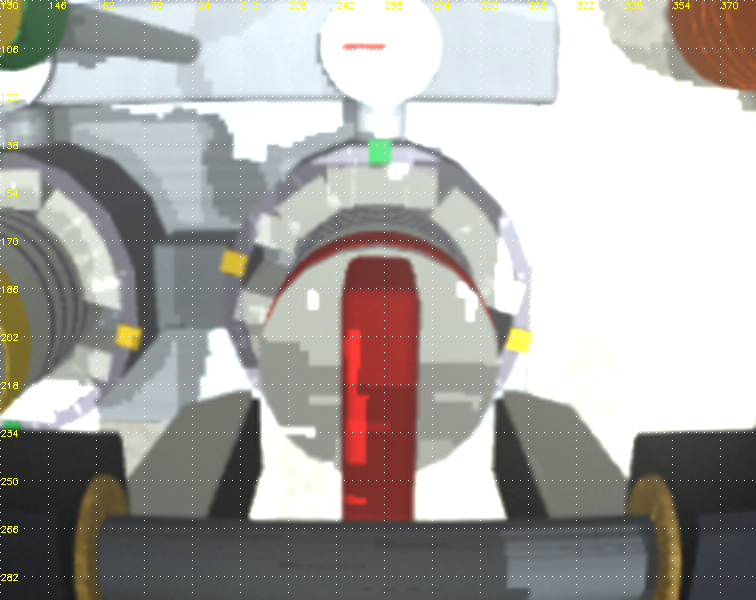

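View pics/s2.png

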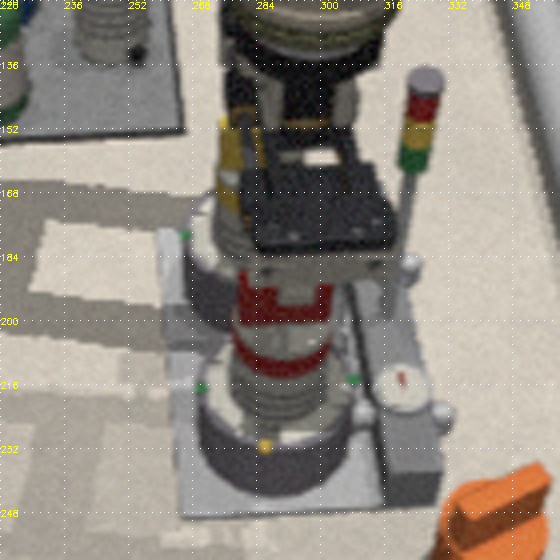

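>>> send_rows(
  newtons=45,
  targets=[
    [-1, [0, 0, 0], 0],
    [-1, [0, 0, 0], 0],
    [-1, [0, 0, 0], 0],
    [-1, [0, 0, 0], 0],
    [-1, [0, 0, 0], 0],
    [-1, [0, 0, 0], 0],
  ],
)

```text
t: 6.25
tool_pos: [0.6147, -0.057, 0.1358]
orientation: [-3.141, -0.044, 0.0]
force: [0.4, -0.6, 0.6]
opening: 0.0034
```

>>> send_rows(
  targets=[
    [-1, [0, 0, 2], 0],
    [-1, [0, 0, 2], 0],
    [-1, [0, 0, 2], 0],
    [-1, [0, 0, 0], 0],
  ],
)

```text
t: 6.65
tool_pos: [0.6144, -0.0569, 0.1292]
orientation: [-3.141, -0.044, 0.001]
force: [-0.7, -0.5, -0.6]
opening: 0.0004
```

Run:
```python
from h import *
shot("wrist","w3.png",(130,90,382,290),3); shot("side","s3.png",(220,120,360,260),4)
```

```text
(no output)
```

View pics/w3.png

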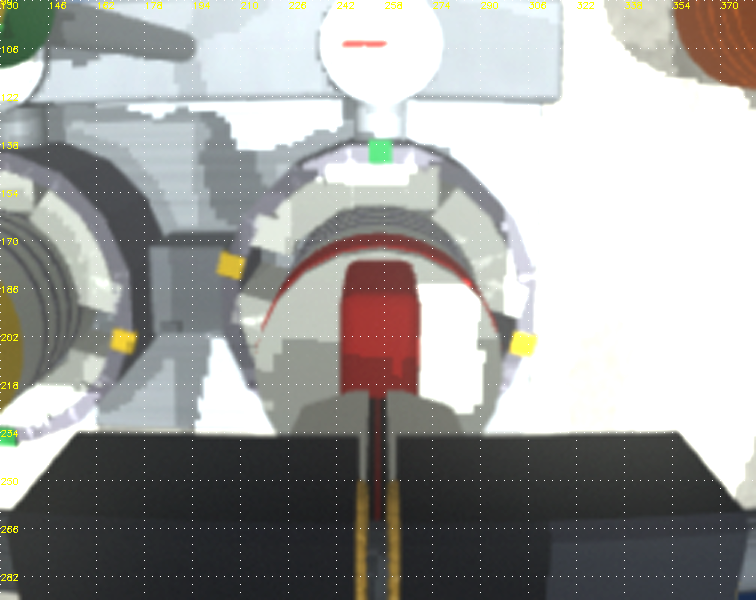

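View pics/s3.png

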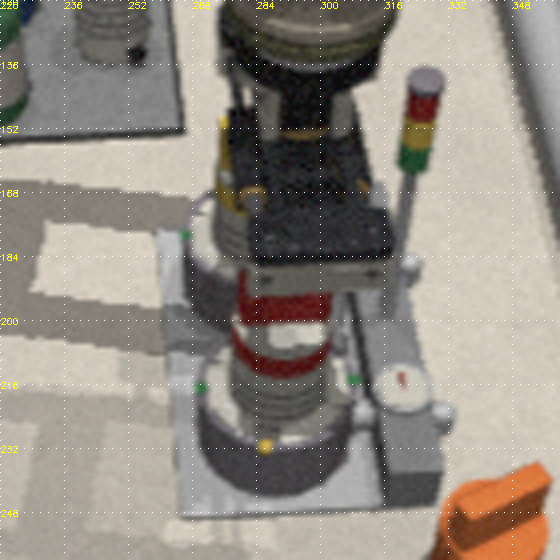

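>>> send_rows(
  targets=[
    [-1, [0, 0, -40], 0],
    [-1, [0, 0, -40], 0],
    [-1, [0, 0, 0], 0],
  ],
)

```text
t: 7.05
tool_pos: [0.6183, -0.0576, 0.2177]
orientation: [3.139, 0.044, 0.017]
force: [0.9, 0.1, 1.1]
opening: 0.0005
```

Run:
```python
from h import *
a=shot("side","s4.png",(220,80,360,220),4); b=shot("scene","c4.png",(150,90,310,230),4); w=shot("wrist","w4.png",(130,90,382,290),3); s=robot.read_state()
T=s["tool_pos"]; print(T,s["opening"],s["force"])
for dz in(0,.019,.04,.084): print(dz,proj(a,T+[0,0,dz]),proj(b,T+[0,0,dz]),proj(w,T+[0,0,dz],1))
```

```text
[ 0.6147959  -0.05702267  0.2098112 ] 0.00046895692711741206 [-0.14514736 -0.55525052 -1.13198662]
0 [[292.27519122 176.05625018]] [[222.21574843 161.68573158]] [[256.00826634 212.83278072]]
0.019 [[292.79382398 170.29989779]] [[221.6583771  155.28629632]] [[256.07753873 221.32013237]]
0.04 [[293.38711986 163.71485254]] [[221.02621404 148.0281429 ]] [[256.16966675 232.65579959]]
0.084 [[294.70377592 149.10116654]] [[219.64368774 132.15472574]] [[256.44227582 266.52903894]]
```

View pics/s4.png

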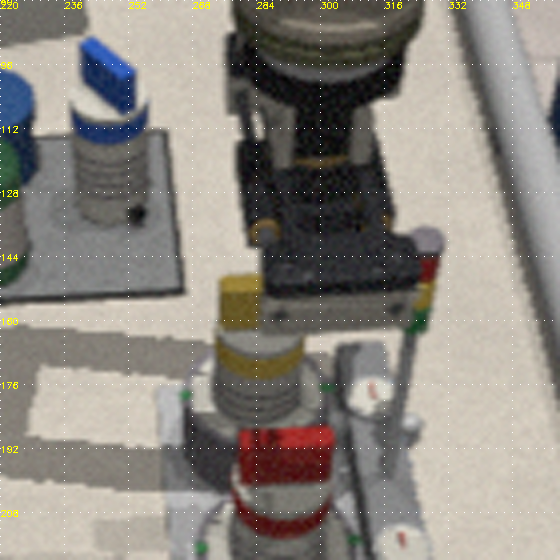

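View pics/c4.png

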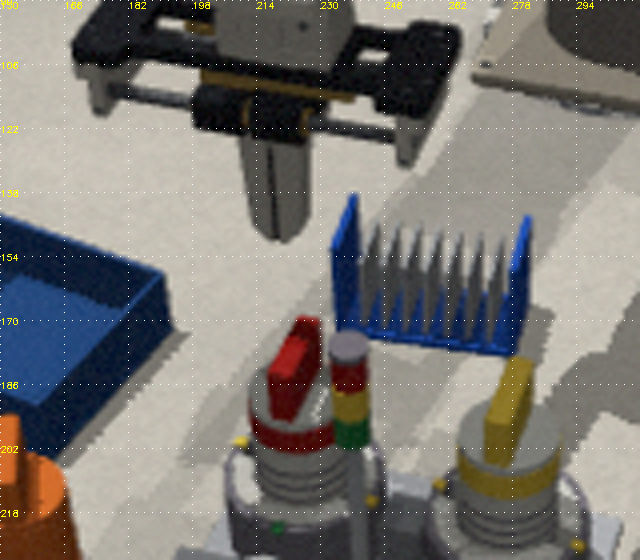

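View pics/w4.png

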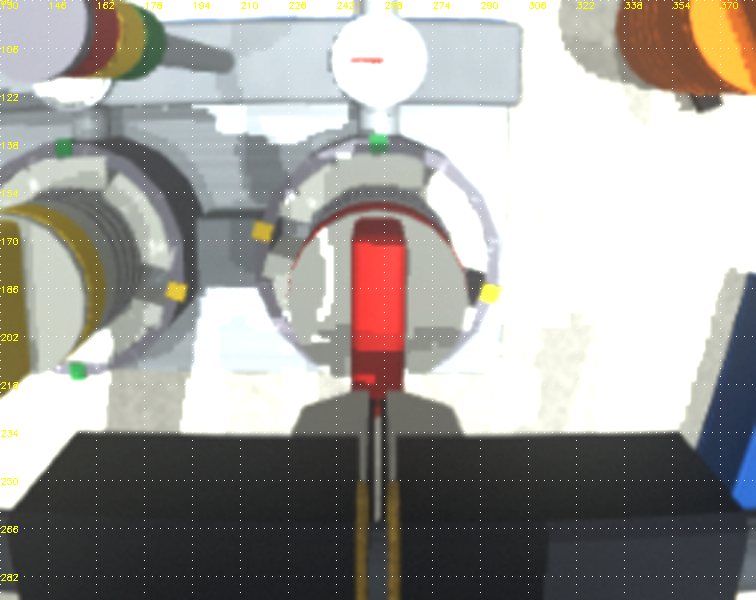

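>>> send_rows(
  targets=[
    [0, [0, 0, 0], 0],
    [0, [0, 0, 0], 0],
    [0, [0, 0, 0], 0],
    [0, [0, 0, 0], 0],
    [0, [0, 0, 30], 0],
    [0, [0, 0, 30], 0],
    [0, [0, 0, 25], 0],
    [0, [0, 0, 15], 0],
    [0, [0, 0, 6], 0],
    [0, [0, 0, 2], 0],
    [0, [0, 0, 0], 0],
  ],
)

```text
t: 8.3
tool_pos: [0.6155, -0.0571, 0.103]
orientation: [3.141, 0.044, 0.002]
force: [0.7, -0.4, 0.3]
opening: 0.0468
```

Run:
```python
from h import *
a=shot("side","s5.png",(220,120,360,260),4); b=shot("scene","c5.png",(170,120,310,260),4); s=robot.read_state();print(s["tool_pos"],s["force"])
cv2.imwrite("pics/m5.png",np.hstack([cv2.resize(cv2.imread("pics/s5.png"),(400,400)),cv2.resize(cv2.imread("pics/c5.png"),(400,400))]))
```

```text
[ 0.61580656 -0.05719131  0.10350611] [ 0.29009738 -0.05464044  0.06161416]
```

View pics/m5.png

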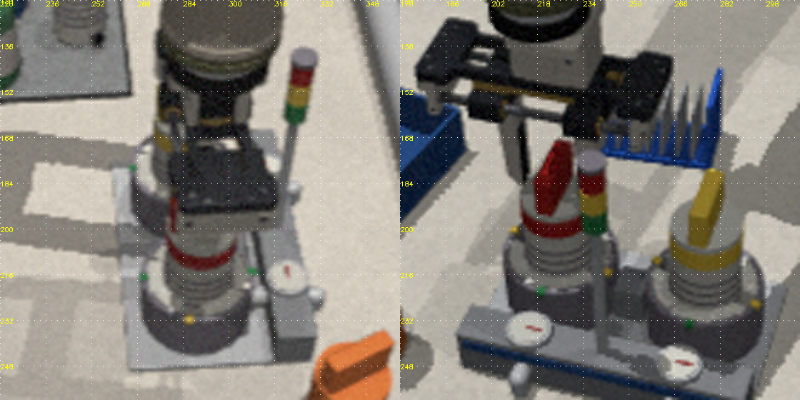

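>>> send_rows(
  newtons=50,
  targets=[
    [0, [0, 0, 2], 0],
    [0, [0, 0, 2], 0],
    [-1, [0, 0, 0], 0],
    [-1, [0, 0, 0], 0],
    [-1, [0, 0, 0], 0],
    [-1, [0, 0, 0], 0],
    [-1, [0, 0, 0], 0],
  ],
)

```text
t: 9.1
tool_pos: [0.6148, -0.0572, 0.0979]
orientation: [3.141, 0.044, 0.0]
force: [0.2, -1.1, 0.2]
opening: 0.0156
```

>>> send_rows(
  targets=[
    [-1, [0, 0, 2], 0],
    [-1, [0, 0, 2], 0],
    [-1, [0, 0, 2], 0],
    [-1, [0, 0, 0], 0],
  ],
)

```text
t: 9.5
tool_pos: [0.615, -0.0572, 0.0927]
orientation: [3.141, 0.043, 0.001]
force: [-2.5, -0.8, 6.8]
opening: 0.0156
```

>>> send_rows(
  targets=[
    [-1, [0, 0, 1], 0],
    [-1, [0, 0, 0], -0.1],
    [-1, [0, 0, 0], -0.12],
    [-1, [0, 0, 0], 0],
  ],
)

```text
t: 9.9
tool_pos: [0.6158, -0.0572, 0.0924]
orientation: [3.116, 0.395, 0.004]
force: [-1.0, 0.1, 7.1]
opening: 0.0156
```

>>> send_rows(
  targets=[
    [-1, [0, 0, 0], -0.13],
    [-1, [0, 0, 0], -0.13],
    [-1, [0, 0, 0], -0.13],
    [-1, [0, 0, 0], -0.13],
    [-1, [0, 0, 0], -0.13],
    [-1, [0, 0, 0], -0.13],
    [-1, [0, 0, 0], -0.13],
    [-1, [0, 0, 0], -0.1],
    [-1, [0, 0, 0], -0.07],
    [-1, [0, 0, 0], 0],
  ],
)

```text
t: 10.9
tool_pos: [0.616, -0.057, 0.0925]
orientation: [2.47, 1.938, 0.004]
force: [-1.0, 0.5, 8.1]
opening: 0.0151
```

Run:
```python
from h import *
w=shot("wrist","w6.png",(130,90,382,290),3); s=robot.read_state();print(s["tool_pos"],s["force"],s["wrist_torque"],s["orientation"])
```

```text
[ 0.61601955 -0.05701672  0.092566  ] [0.2662128  0.37266668 6.44335348] [0.06566051 0.2441559  0.02958573] [2.47191359 1.93558789 0.00349897]
```

View pics/w6.png

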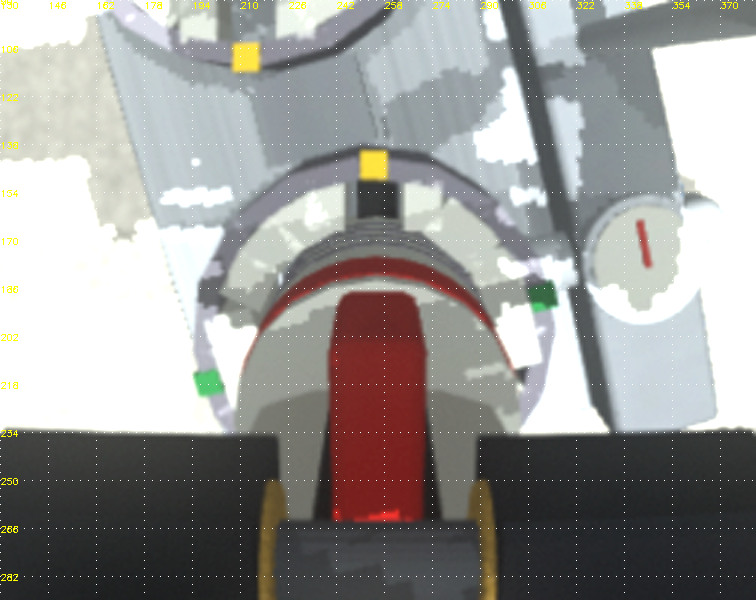

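>>> send_rows(
  targets=[
    [-1, [0, 0, -5], 0],
    [-1, [0, 0, -10], 0],
    [-1, [0, 0, -15], 0],
    [-1, [0, 0, -15], 0],
    [-1, [0, 0, -25], 0],
    [-1, [0, 0, -25], 0],
    [-1, [0, 0, 0], 0],
  ],
)

```text
t: 11.65
tool_pos: [0.6169, -0.0574, 0.1908]
orientation: [2.47, 1.933, 0.007]
force: [1.2, 0.3, -2.7]
opening: 0.0155
```

Run:
```python
from h import *
shot("side","s7.png",(180,100,380,280),3); b=shot("scene","c7.png",(110,90,310,270),3); s=robot.read_state();print(s["tool_pos"],s["force"],s["opening"])
cv2.imwrite("pics/m7.png",np.hstack([cv2.resize(cv2.imread("pics/s7.png"),(400,360)),cv2.resize(cv2.imread("pics/c7.png"),(400,360))]))
```

```text
[ 0.61482709 -0.05699166  0.18596836] [ 0.10814554 -0.20138465 -4.07653983] 0.0158326002756002
```

View pics/m7.png

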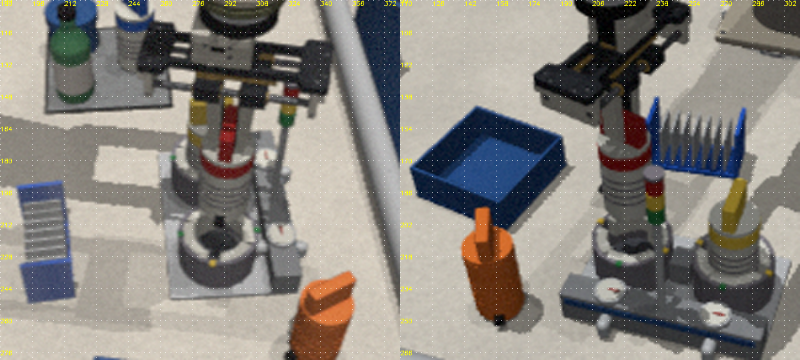

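>>> send_rows(
  targets=[
    [-1, [-30, -3, 0], 0],
    [-1, [-44, -5, 0], 0],
    [-1, [-44, -5, 0], 0],
    [-1, [-44, -5, 0], 0],
    [-1, [-44, -5, 0], 0],
    [-1, [-38, -4, 0], 0],
    [-1, [-20, -2, 0], 0],
    [-1, [0, 0, 0], 0],
    [-1, [0, 0, 0], 0],
  ],
)

```text
t: 12.65
tool_pos: [0.522, -0.3057, 0.1837]
orientation: [-2.473, -1.932, 0.001]
force: [0.2, -0.1, -2.7]
opening: 0.0154
```

Run:
```python
from h import *
shot("side","s8.png",(160,180,360,380),3); b=shot("scene","c8.png",(80,70,280,270),3); s=robot.read_state();print(s["tool_pos"],s["force"],s["opening"])
cv2.imwrite("pics/m8.png",np.hstack([cv2.resize(cv2.imread("pics/s8.png"),(400,400)),cv2.resize(cv2.imread("pics/c8.png"),(400,400))]))
```

```text
[ 0.52291393 -0.30488481  0.18456389] [-0.40186154  0.95334581 -3.37995662] 0.015836648658939568
```

View pics/m8.png

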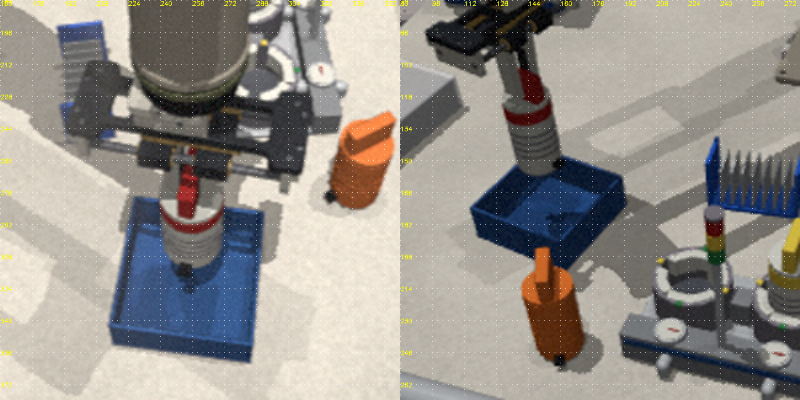

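>>> send_rows(
  targets=[
    [-1, [0, 0, 25], 0],
    [-1, [0, 0, 30], 0],
    [-1, [0, 0, 25], 0],
    [-1, [0, 0, 12], 0],
    [-1, [0, 0, 5], 0],
    [-1, [0, 0, 2], 0],
    [-1, [0, 0, 2], 0],
    [-1, [0, 0, 0], 0],
  ],
)

```text
t: 13.55
tool_pos: [0.5238, -0.3067, 0.0861]
orientation: [2.473, 1.935, 0.001]
force: [-0.0, 0.2, -3.9]
opening: 0.0159
```

Run:
```python
from h import *
shot("side","s9.png",(160,180,360,380),3); b=shot("scene","c9.png",(80,70,280,270),3); s=robot.read_state();print(s["tool_pos"],s["force"],s["opening"])
cv2.imwrite("pics/m9.png",np.hstack([cv2.resize(cv2.imread("pics/s9.png"),(400,400)),cv2.resize(cv2.imread("pics/c9.png"),(400,400))]))
```

```text
[ 0.52364561 -0.30670393  0.08595566] [ 0.22068952 -0.47524673 -2.73485828] 0.015841164340661067
```

View pics/m9.png

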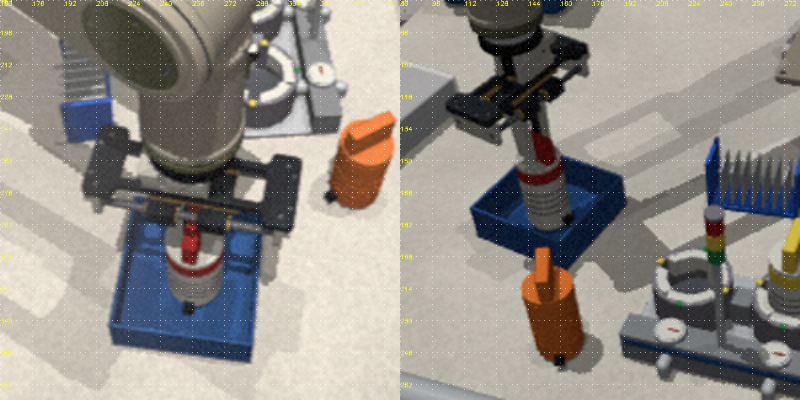

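>>> send_rows(
  targets=[
    [-1, [0, 0, 2], 0],
    [-1, [0, 0, 2], 0],
    [-1, [0, 0, 1], 0],
    [-1, [0, 0, 0], 0],
    [-1, [0, 0, 0], 0],
  ],
)

```text
t: 14.15
tool_pos: [0.5235, -0.3066, 0.0809]
orientation: [2.473, 1.935, 0.0]
force: [-1.4, 0.1, 4.6]
opening: 0.0156
```

>>> send_rows(
  targets=[
    [-0.3, [0, 0, 0], 0],
    [-0.3, [0, 0, 0], 0],
    [-0.3, [0, 0, 0], 0],
    [0, [0, 0, 0], 0],
    [0, [0, 0, -10], 0],
    [0, [0, 0, -30], 0],
    [0, [0, 0, -40], 0],
    [0, [0, 0, -45], 0],
    [0, [0, 0, -45], 0],
    [0, [0, 0, -45], 0],
    [0, [0, 0, 0], 0],
  ],
)

```text
t: 15.25
tool_pos: [0.5256, -0.308, 0.3047]
orientation: [2.464, 1.928, 0.006]
force: [0.0, -0.3, 0.9]
opening: 0.0462
```

Run:
```python
from h import *
shot("side","s10.png",(160,180,360,380),3); b=shot("scene","c10.png",(80,90,280,290),3); s=robot.read_state();print(s["tool_pos"],s["orientation"],s["force"],s["opening"])
cv2.imwrite("pics/m10.png",np.hstack([cv2.resize(cv2.imread("pics/s10.png"),(400,400)),cv2.resize(cv2.imread("pics/c10.png"),(400,400))]))
```

```text
[ 0.52385016 -0.30682822  0.29741805] [2.47107634e+00 1.93324847e+00 1.93760885e-03] [-0.29875833 -0.17904548 -0.69786558] 0.0463445507359025
```

View pics/m10.png

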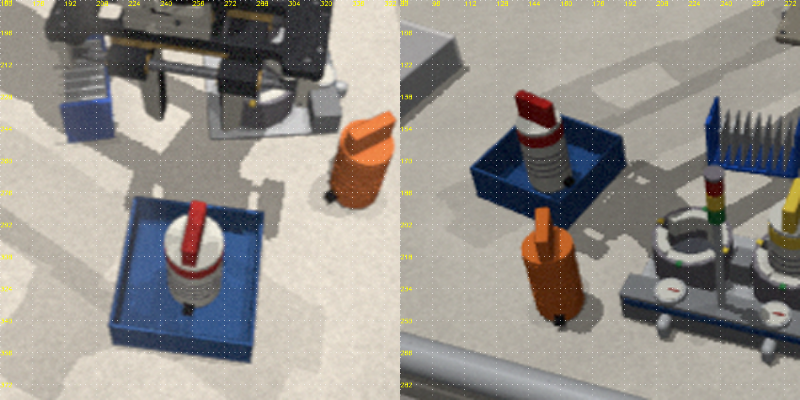

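>>> send_rows(
  targets=[
    [0, [30, -8, 0], 0],
    [0, [48, -12, 0], 0],
    [0, [48, -12, 0], 0],
    [0, [48, -12, 0], 0],
    [0, [48, -12, 0], 0],
    [0, [48, -12, 0], 0],
    [0, [48, -12, 0], 0],
    [0, [48, -12, 0], 0],
    [0, [48, -12, 0], 0],
    [0, [48, -13, 0], 0],
    [0, [48, -13, 0], 0],
    [0, [48, -13, 0], 0],
  ],
)

```text
t: 16.55
tool_pos: [0.5172, 0.2715, 0.2928]
orientation: [-2.474, -1.936, 0.005]
force: [1.0, -0.1, 0.5]
opening: 0.0469
```

>>> send_rows(
  targets=[
    [0, [40, -11, 0], 0],
    [0, [26, -7, 0], 0],
    [0, [0, 0, 0], -0.145],
    [0, [0, 0, 0], -0.145],
    [0, [0, 0, 0], -0.145],
    [0, [0, 0, 0], -0.145],
    [0, [0, 0, 0], -0.145],
    [0, [0, 0, 0], -0.145],
    [0, [0, 0, 0], 0],
    [0, [0, 0, 0], 0],
  ],
)

```text
t: 17.55
tool_pos: [0.5164, 0.3378, 0.2934]
orientation: [-1.434, -2.794, 0.003]
force: [-0.2, 0.4, -0.6]
opening: 0.0462
```

Run:
```python
from h import *
import pickle
r=shot("wrist","w11.png",(160,90,352,258),4); s=robot.read_state(); pickle.dump((r,s),open("w11.pkl","wb"))
print(s["tool_pos"],s["orientation"],s["opening"]); print(proj(r,[[.5192,.3372,.150]],1))
```

```text
[0.51650183 0.33791445 0.29374342] [-1.43345409e+00 -2.79435868e+00  2.27396446e-03] 0.04666898895711861
[[257.6263929  179.48638838]]
```

View pics/w11.png

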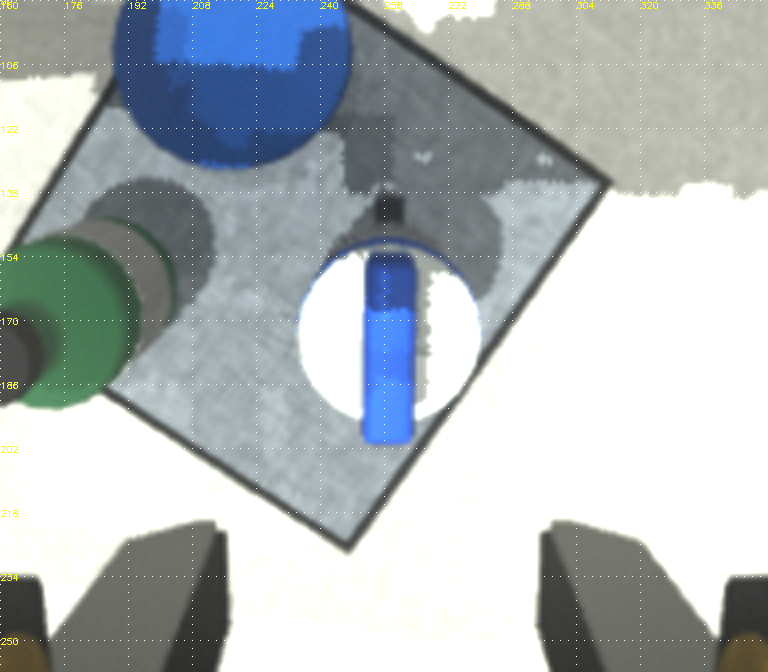

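Run:
```python
from h import *
import pickle
r,s=pickle.load(open("w11.pkl","rb"))
c=lambda u,v:(160+u/4-.5,90+v/4-.5)
P=onz(r,[c(390,252),c(388,432)],.150,1)*1000; print(P.round(1),P.mean(0).round(1),np.linalg.norm(P[0]-P[1]),np.degrees(np.arctan2(*(P[0]-P[1])[[1,0]])))
Y=onz(r,[c(298,330),c(481,330),c(389.5,238),c(389,425)],.114,1)*1000; print(Y.round(1),Y[:2].mean(0),Y[2:].mean(0))
L=onz(r,[c(389,210)],.018,1)*1000; print("lug",L)
M=R.from_rotvec(s["orientation"]).as_matrix(); print(np.degrees(np.arctan2(M[1,0],M[0,0])))
```

```text
[[499.6 363.2 150. ]
 [531.2 318.3 150. ]] [515.4 340.7 150. ] 54.88003404564385 125.12154308302573
[[492.4 321.5 114. ]
 [541.3 356.7 114. ]
 [499.1 363.7 114. ]
 [535.6 312.8 114. ]] [516.84296767 339.10279607 114.        ] [517.35192237 338.24884147 114.        ]
lug [[497.80212997 365.64139891  18.        ]]
125.68602602837575
```

>>> send_rows(
  targets=[
    [0, [0, 1, 45], 0],
    [0, [0, 0, 45], 0],
    [0, [0, 0, 45], 0],
    [0, [0, 0, 35], 0],
    [0, [0, 0, 25], 0],
    [0, [0, 0, 12], 0],
    [0, [0, 0, 4], 0],
    [0, [0, 0, 2], 0],
    [0, [0, 0, 0], 0],
  ],
)

```text
t: 18.5
tool_pos: [0.5187, 0.3393, 0.0835]
orientation: [1.428, 2.797, 0.003]
force: [0.4, -0.7, 0.7]
opening: 0.0465
```

Run:
```python
from h import *
shot("wrist","w12.png",(130,90,382,290),3); s=robot.read_state();print(s["tool_pos"],s["force"])
shot("scene","c12.png",(320,120,460,260),4)
```

```text
[0.51883563 0.33931633 0.0836696 ] [-0.46528329  1.04657447 -0.06351701]
```

View pics/w12.png

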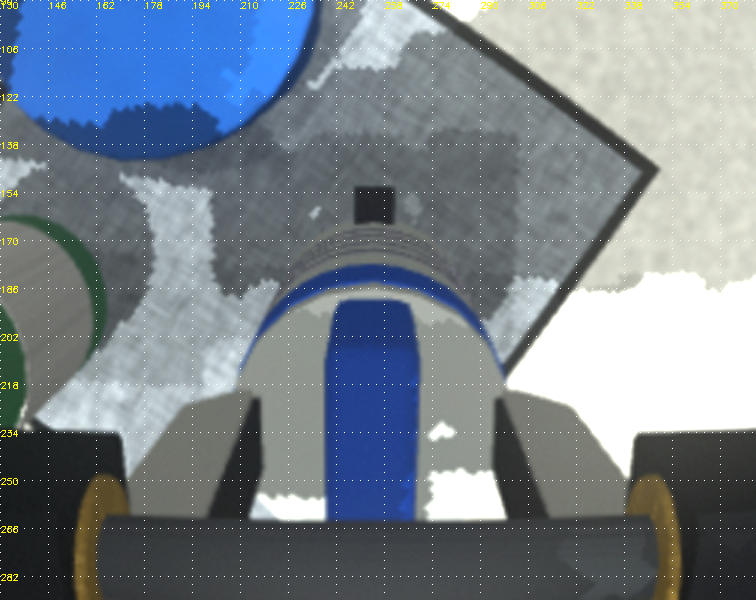

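View pics/c12.png

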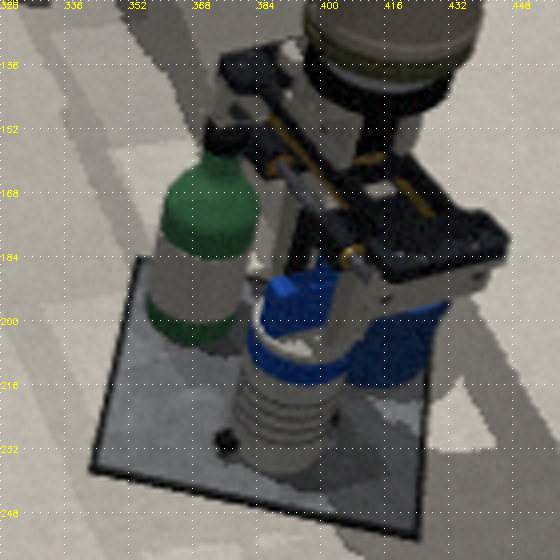

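>>> send_rows(
  newtons=50,
  targets=[
    [0, [-1.8, -0.8, 2], 0],
    [0, [0, 0, 1], 0],
    [-1, [0, 0, 0], 0],
    [-1, [0, 0, 0], 0],
    [-1, [0, 0, 0], 0],
    [-1, [0, 0, 0], 0],
    [-1, [0, 0, 0], 0],
  ],
)

```text
t: 19.3
tool_pos: [0.5181, 0.3368, 0.0788]
orientation: [-1.428, -2.798, 0.0]
force: [0.6, 0.2, 2.0]
opening: 0.0159
```

Run:
```python
from h import *
shot("wrist","w13.png",(130,90,382,290),3); s=robot.read_state();print(s["tool_pos"],s["force"],s["opening"])
```

```text
[0.51814973 0.33686324 0.07884194] [ 0.17290034 -0.07455807  0.04651293] 0.01572814117822176
```

View pics/w13.png

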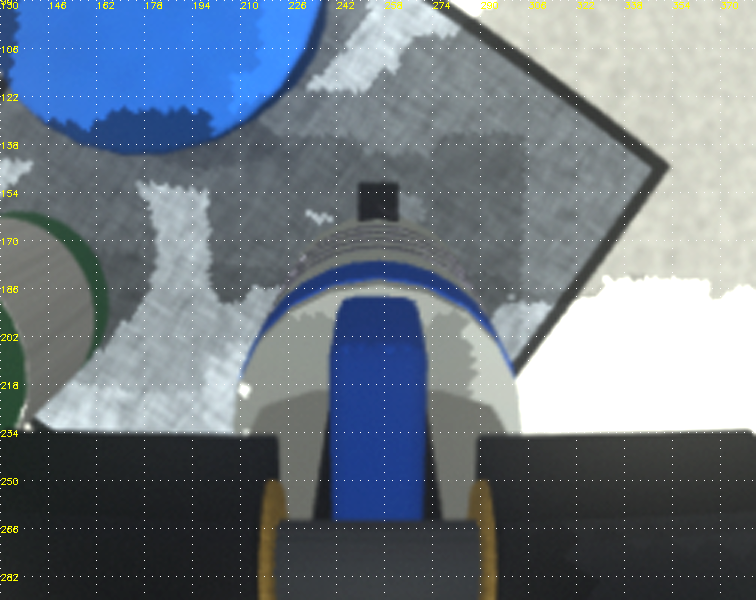

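>>> send_rows(
  targets=[
    [-1, [0, 0, -15], 0],
    [-1, [0, 0, -35], 0],
    [-1, [0, 0, -45], 0],
    [-1, [0, 0, -45], 0],
    [-1, [0, 0, -35], 0],
    [-1, [0, 0, -15], 0],
    [-1, [0, 0, 0], 0.144],
    [-1, [0, 0, 0], 0.144],
    [-1, [0, 0, 0], 0.144],
    [-1, [0, 0, 0], 0.144],
    [-1, [0, 0, 0], 0.144],
    [-1, [0, 0, 0], 0.144],
  ],
)

```text
t: 20.55
tool_pos: [0.5175, 0.3365, 0.2674]
orientation: [-2.474, -1.936, 0.004]
force: [0.2, -0.3, -1.9]
opening: 0.0157
```

>>> send_rows(
  targets=[
    [-1, [-25, 13, 0], 0],
    [-1, [-41, 22, 0], 0],
    [-1, [-41, 22, 0], 0],
    [-1, [-41, 22, 0], 0],
    [-1, [-41, 22, 0], 0],
    [-1, [-41, 22, 0], 0],
    [-1, [-41, 22, 0], 0],
    [-1, [-41, 22, 0], 0],
    [-1, [-30, 15, 0], 0],
    [-1, [-15, 8, 0], 0],
    [-1, [0, 0, 0], 0],
    [-1, [0, 0, 0], 0],
  ],
)

```text
t: 21.75
tool_pos: [0.6186, -0.0542, 0.2681]
orientation: [-2.468, -1.942, 0.001]
force: [-1.1, -0.3, -1.9]
opening: 0.0156
```

Run:
```python
from h import *
import pickle
r=shot("wrist","w14.png",(130,70,382,270),3); s=robot.read_state();print(s["tool_pos"],s["force"],s["opening"],s["orientation"])
pickle.dump((r,s),open("w14.pkl","wb"))
M=R.from_rotvec(s["orientation"]).as_matrix(); print(np.degrees(np.arctan2(M[1,0],M[0,0])))
a=shot("side","s14.png",(200,100,340,240),4); b=shot("scene","c14.png",(150,90,310,250),4)
cv2.imwrite("pics/m14.png",np.hstack([cv2.resize(cv2.imread("pics/s14.png"),(400,400)),cv2.resize(cv2.imread("pics/c14.png"),(400,400))]))
```

```text
[ 0.6186801  -0.05358317  0.26836766] [-0.1184375   0.54191432 -2.27841769] 0.015795755629755732 [-2.46676787e+00 -1.94348383e+00  3.95263839e-04]
76.46676620334513
```

View pics/w14.png

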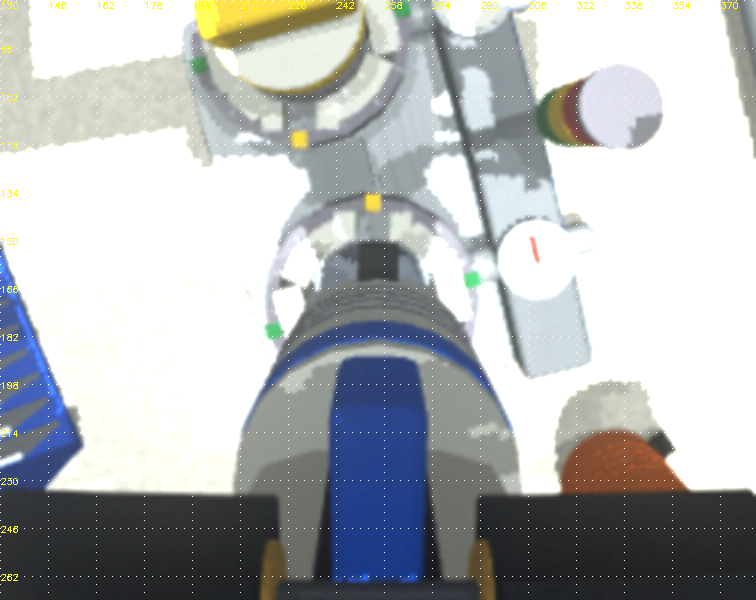

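View pics/m14.png

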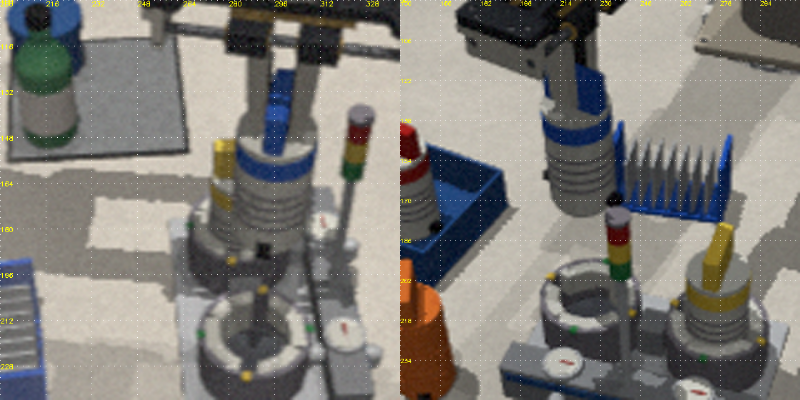

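Run:
```python
from h import *
import pickle
r,s=pickle.load(open("w14.pkl","rb"))
c=lambda u,v:(130+u/3-.5,70+v/3-.5)
P=onz(r,[c(472,279),c(274,330),c(373,202)],.062,1)*1000
m=P[:2].mean(0); print(P.round(1),m.round(1)); M=R.from_rotvec(s["orientation"]).as_matrix()
print("green dir",np.degrees(np.arctan2(*(P[0]-P[1])[[1,0]])),"yellow dir",np.degrees(np.arctan2(*(P[2]-m)[[1,0]])))
# lug edges of cartridge at height: foot+18
z=s["tool_pos"][2]-.0748+.018
L=onz(r,[c(378,243),c(357,243),c(401,243)],z,1)*1000; print("lug",L.round(1)); t=s["tool_pos"]*1000
for l in L: print((M.T@(l-t))[:2].round(1))
print("bay in tool",(M.T@(m-t))[:2])
```

```text
[[662.2 -55.4  62. ]
 [565.8 -57.2  62. ]
 [625.6  -9.7  62. ]] [614.  -56.3  62. ]
green dir 1.0863219991671302 yellow dir 76.03149997190194
lug [[627.1 -14.3 211.6]
 [621.  -12.9 211.6]
 [633.7 -15.9 211.6]]
[40.1 -1. ]
[40.1 -7.2]
[40.1  5.8]
bay in tool [-3.82325119 -3.68788959]
```

>>> send_rows(
  targets=[
    [-1, [-3.5, -2.8, 20], 0.005],
    [-1, [0, 0, 35], 0],
    [-1, [0, 0, 35], 0],
    [-1, [0, 0, 20], 0],
    [-1, [0, 0, 10], 0],
    [-1, [0, 0, 0], 0],
    [-1, [0, 0, 0], 0],
  ],
)

```text
t: 22.6
tool_pos: [0.6162, -0.0571, 0.1504]
orientation: [2.472, 1.937, 0.002]
force: [-0.3, 0.1, -0.9]
opening: 0.016
```

Run:
```python
from h import *
import pickle
r=shot("wrist","w15.png",(190,110,322,270),4.5); s=robot.read_state();print(s["tool_pos"],s["force"],s["orientation"])
pickle.dump((r,s),open("w15.pkl","wb"))
a=shot("side","s15.png",(240,150,340,250),6); b=shot("scene","c15.png",(180,130,280,230),6)
cv2.imwrite("pics/m15.png",np.hstack([cv2.resize(cv2.imread("pics/s15.png"),(400,400)),cv2.resize(cv2.imread("pics/c15.png"),(400,400))]))
```

```text
[ 0.616637   -0.05736625  0.15094854] [ 0.55882236 -1.03724743 -2.34727599] [2.47108717 1.93642066 0.00311194]
```

View pics/w15.png

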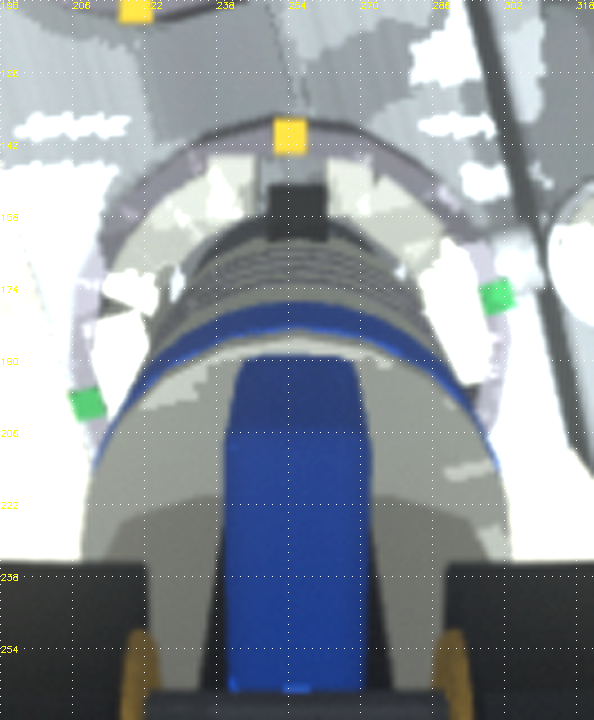

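View pics/m15.png

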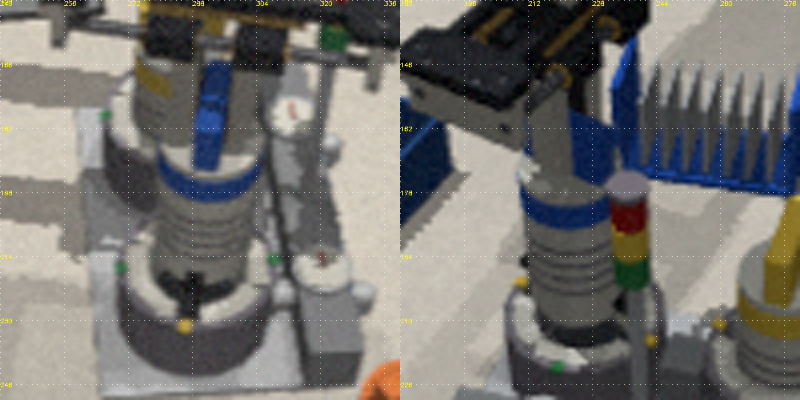

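Run:
```python
from h import *
import pickle
r,s=pickle.load(open("w15.pkl","rb"))
c=lambda u,v:(190+u/4.5-.5,110+v/4.5-.5)
P=onz(r,[c(498,297),c(88,404),c(290,136)],.062,1)*1000
t=s["tool_pos"]*1000; M=R.from_rotvec(s["orientation"]).as_matrix()
f=lambda p:(M.T@(p-t))[:2].round(1)
m=P[:2].mean(0); print(m,"bay in tool",f(m),"yellow",f(P[2]),"greens",f(P[0]),f(P[1]))
z=s["tool_pos"][2]-.0748+.018
L=onz(r,[c(298,186),c(270,186),c(327,186)],z,1)*1000
for l in L: print("lug",f(l))
S=onz(r,[c(258,160),c(325,160)],.062,1)*1000; print("slot edges",f(S[0]),f(S[1]))
B=onz(r,[c(291,680)],.15,1)
```

```text
[614.02961774 -56.81698695  62.        ] bay in tool [-0.1 -2.9] yellow [48.3 -3.1] greens [12.4 43.8] [-12.6 -49.7]
lug [40.5 -1.4]
lug [40.5 -6.9]
lug [40.5  4.3]
slot edges [ 43.  -10.2] [43.   4.6]
```

>>> send_rows(
  targets=[
    [-1, [-0.3, -1.3, 0], 0],
    [-1, [0, 0, 6], 0],
    [-1, [0, 0, 5], 0],
    [-1, [0, 0, 4], 0],
    [-1, [0, 0, 3], 0],
    [-1, [0, 0, 0], 0],
  ],
)

```text
t: 23.35
tool_pos: [0.6136, -0.0575, 0.1298]
orientation: [-2.472, -1.936, 0.002]
force: [-0.8, -0.7, -2.3]
opening: 0.0155
```

Run:
```python
from h import *
import pickle
r=shot("wrist","w16.png",(190,110,322,270),4.5); s=robot.read_state();print(s["tool_pos"],s["force"],s["wrist_torque"],s["orientation"])
a=shot("side","s16.png",(240,150,340,250),6); b=shot("scene","c16.png",(180,130,280,230),6)
cv2.imwrite("pics/m16.png",np.hstack([cv2.resize(cv2.imread("pics/s16.png"),(400,400)),cv2.resize(cv2.imread("pics/c16.png"),(400,400))]))
```

```text
[ 0.61381923 -0.05751974  0.13030999] [-0.23026732 -0.06494609 -2.16085872] [-0.02797076  0.02059977  0.02055458] [-2.47287939e+00 -1.93660400e+00  9.20973879e-04]
```

View pics/w16.png

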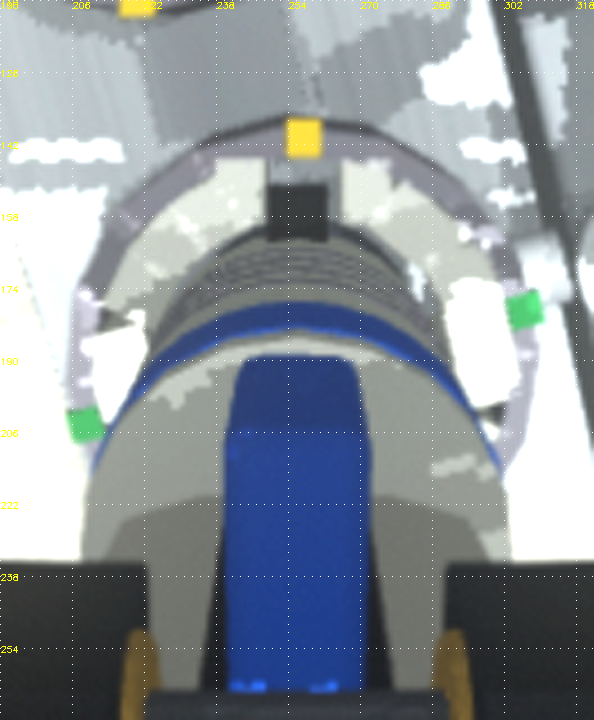

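View pics/m16.png

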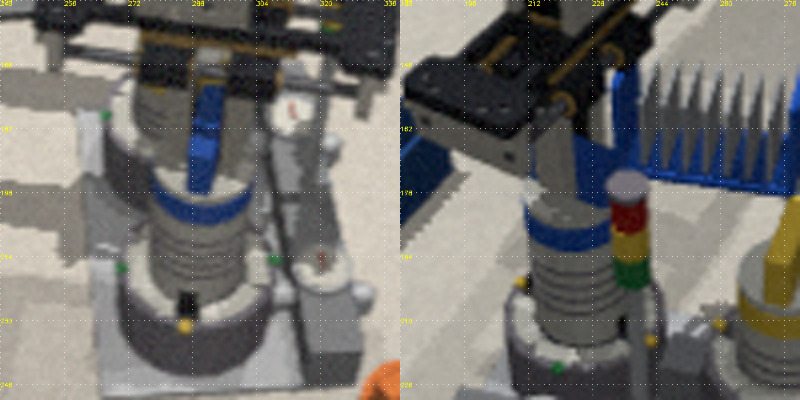

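>>> send_rows(
  targets=[
    [-1, [0, 1, 0], 0],
    [-1, [0, 0, 2], 0],
    [-1, [0, 0, 2], 0],
    [-1, [0, 0, 2], 0],
    [-1, [0, 0, 0], 0],
  ],
)

```text
t: 24.0
tool_pos: [0.6147, -0.0577, 0.1242]
orientation: [-2.473, -1.937, 0.001]
force: [0.3, 0.2, -2.7]
opening: 0.0157
```

Run:
```python
from h import *
r=shot("wrist","w17.png",(190,110,322,270),4.5); s=robot.read_state();print(s["tool_pos"],s["force"],s["wrist_torque"],s["orientation"])
```

```text
[ 0.61485005 -0.05776578  0.1244587 ] [ 0.69020486  0.80399661 -2.38948287] [-0.08206241  0.06221581 -0.08116047] [-2.47302343e+00 -1.93674696e+00  6.39714287e-04]
```

View pics/w17.png

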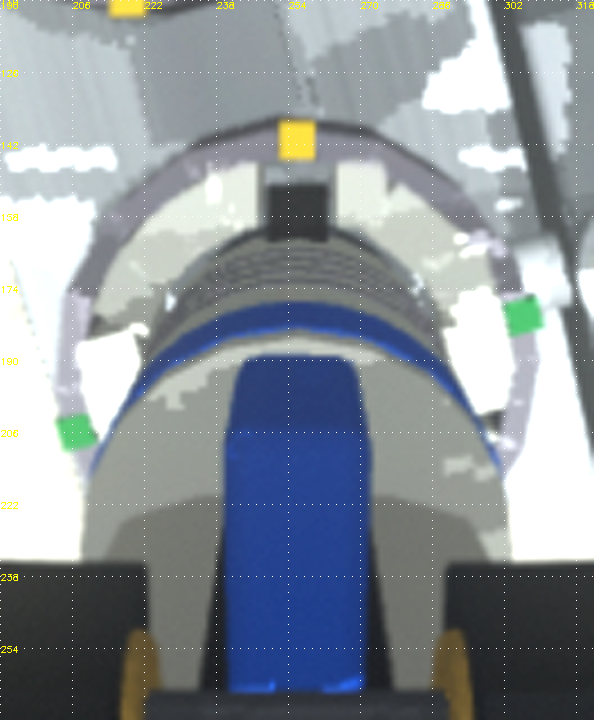

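>>> send_rows(
  targets=[
    [-1, [0, 0, 3], 0],
    [-1, [0, 0, 3], 0],
    [-1, [0, 0, 3], 0],
    [-1, [0, 0, 3], 0],
    [-1, [0, 0, 0], 0],
  ],
)

```text
t: 24.55
tool_pos: [0.6146, -0.0577, 0.112]
orientation: [-2.473, -1.937, 0.001]
force: [-0.7, -0.3, -1.5]
opening: 0.0155
```

>>> send_rows(
  targets=[
    [-1, [0, 0, 3], 0],
    [-1, [0, 0, 3], 0],
    [-1, [0, 0, 3], 0],
    [-1, [0, 0, 3], 0],
    [-1, [0, 0, 0], 0],
  ],
)

```text
t: 25.05
tool_pos: [0.6153, -0.0579, 0.1013]
orientation: [2.473, 1.937, 0.001]
force: [-2.4, 0.9, 5.3]
opening: 0.016
```

>>> send_rows(
  targets=[
    [-1, [0, 0, 3], 0],
    [-1, [0, 0, 3], 0],
    [-1, [0, 0, 2], 0],
    [-1, [0, 0, 0], 0],
    [-1, [0, 0, 0], 0],
  ],
)

```text
t: 25.55
tool_pos: [0.6154, -0.0579, 0.0941]
orientation: [2.473, 1.937, 0.001]
force: [-3.8, 1.0, 7.8]
opening: 0.0159
```

>>> send_rows(
  targets=[
    [-1, [0, -0.6, 1.5], 0],
    [-1, [0, 0, 1.5], 0],
    [-1, [0, 0, 0], 0],
    [-1, [0, 0, 0], 0],
  ],
)

```text
t: 25.95
tool_pos: [0.6153, -0.0578, 0.0915]
orientation: [2.472, 1.936, 0.002]
force: [-3.1, 0.8, 8.3]
opening: 0.0154
```

>>> send_rows(
  targets=[
    [-1, [0, 0, 0.5], 0.08],
    [-1, [0, 0, 0], 0.1],
    [-1, [0, 0, 0], 0.1],
    [-1, [0, 0, 0], 0],
  ],
)

```text
t: 26.35
tool_pos: [0.6161, -0.0579, 0.0914]
orientation: [2.72, 1.567, 0.005]
force: [-0.2, 0.6, 7.7]
opening: 0.0157
```

Run:
```python
from h import *
r=shot("wrist","w18.png",(190,110,322,270),4.5); s=robot.read_state();print(s["tool_pos"],s["force"],s["wrist_torque"],s["orientation"])
M=R.from_rotvec(s["orientation"]).as_matrix(); print(np.degrees(np.arctan2(M[1,0],M[0,0])))
```

```text
[ 0.61611077 -0.05783113  0.09146954] [-0.6518665   0.97681404  9.14664702] [ 0.08968161  0.42683383 -0.08965624] [2.71820775 1.57054696 0.00457966]
60.03772209772862
```

View pics/w18.png

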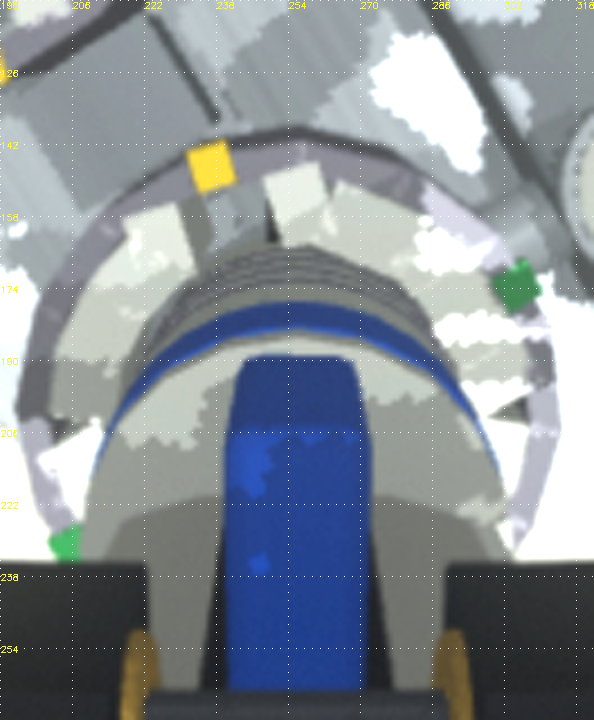

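>>> send_rows(
  targets=[
    [-1, [0, 0, 0], 0.13],
    [-1, [0, 0, 0], 0.13],
    [-1, [0, 0, 0], 0.13],
    [-1, [0, 0, 0], 0.13],
    [-1, [0, 0, 0], 0.13],
    [-1, [0, 0, 0], 0.13],
    [-1, [0, 0, 0], 0.13],
    [-1, [0, 0, 0], 0.08],
    [-1, [0, 0, 0], 0.035],
    [-1, [0, 0, 0], 0],
    [-1, [0, 0, 0], 0],
  ],
)

```text
t: 27.5
tool_pos: [0.6162, -0.0581, 0.0915]
orientation: [3.14, 0.037, 0.006]
force: [-0.2, -0.6, 8.9]
opening: 0.0158
```

Run:
```python
from h import *
r=shot("wrist","w19.png",(190,110,322,270),4.5); s=robot.read_state();print(s["tool_pos"],s["force"],s["wrist_torque"],s["orientation"])
M=R.from_rotvec(s["orientation"]).as_matrix(); print(np.degrees(np.arctan2(M[1,0],M[0,0])))
```

```text
[ 0.61613029 -0.05814653  0.09148959] [ 0.21711833 -0.84207625  8.70555681] [-0.0695823   0.43514442 -0.02577819] [3.14038946 0.03710815 0.00584169]
1.3541071419650137
```

View pics/w19.png

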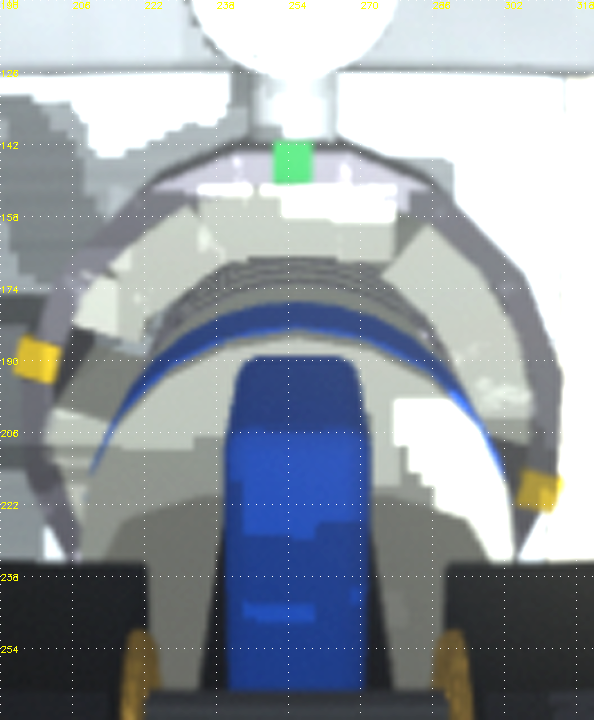

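>>> send_rows(
  targets=[
    [-1, [0, 0, -2], 0],
    [-1, [0, 0, -2], 0],
    [-1, [0, 0, -2], 0],
    [-1, [0, 0, 0], 0],
    [-1, [0, 0, 0], 0],
  ],
)

```text
t: 28.05
tool_pos: [0.6159, -0.058, 0.0967]
orientation: [3.141, 0.037, 0.005]
force: [2.6, -0.8, 5.5]
opening: 0.0158
```

>>> send_rows(
  targets=[
    [-1, [0, 0, -1], 0],
    [-1, [0, 0, 0], 0],
    [-1, [0, 0, 0], 0],
  ],
)

```text
t: 28.35
tool_pos: [0.6157, -0.058, 0.0967]
orientation: [3.141, 0.037, 0.004]
force: [5.7, -2.0, 0.9]
opening: 0.016
```

>>> send_rows(
  targets=[
    [-1, [0, 0, -0.7], 0],
    [-1, [0, 0, 0], 0],
    [-1, [0, 0, 0], 0],
  ],
)

```text
t: 28.65
tool_pos: [0.6156, -0.058, 0.0966]
orientation: [3.141, 0.037, 0.003]
force: [7.2, -1.3, -3.6]
opening: 0.0157
```

>>> send_rows(
  targets=[
    [-1, [0, 0, 0.6], 0],
    [-0.5, [0, 0, 0], 0],
    [-0.3, [0, 0, 0], 0],
    [0, [0, 0, 0], 0],
    [0, [0, 0, 0], 0],
    [0, [0, 0, 0], 0],
    [0, [0, 0, -10], 0],
    [0, [0, 0, -30], 0],
    [0, [0, 0, -45], 0],
    [0, [0, 0, -45], 0],
    [0, [0, 0, -45], 0],
    [0, [0, 0, 0], 0],
  ],
)

```text
t: 29.85
tool_pos: [0.6179, -0.0582, 0.2816]
orientation: [3.139, 0.037, 0.021]
force: [0.0, -0.6, 0.9]
opening: 0.0465
```

Run:
```python
from h import *
import pickle
r=shot("wrist","w20.png",(160,90,352,258),4); s=robot.read_state();print(s["tool_pos"],s["force"],s["opening"]); pickle.dump((r,s),open("w20.pkl","wb"))
```

```text
[ 0.61686401 -0.05803335  0.27756012] [0.4751045  0.08622098 0.01800839] 0.046079288385872864
```

View pics/w20.png

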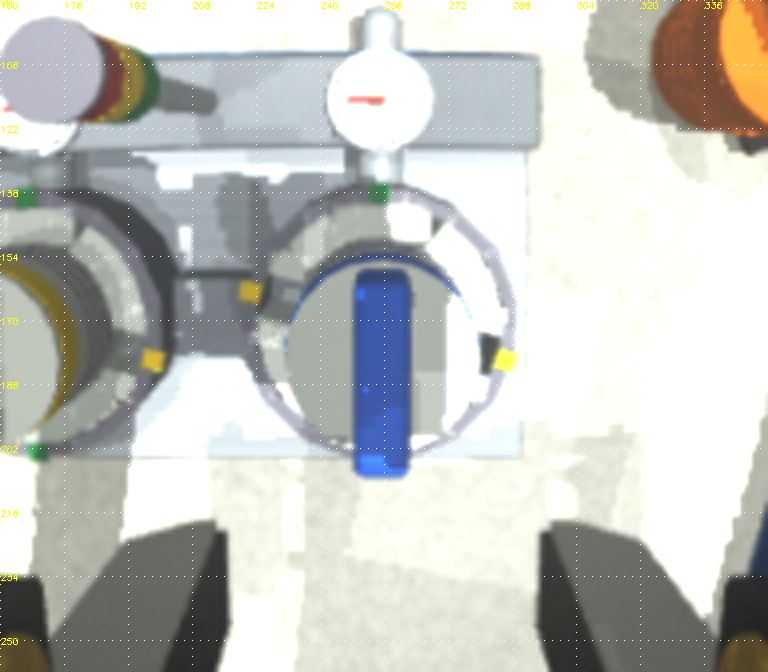

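>>> send_rows(
  targets=[
    [0, [0, 0, -40], 0],
    [0, [-45, 0, 0], 0],
    [0, [-45, 0, 0], 0],
    [0, [-45, 0, 0], 0],
    [0, [-45, 0, 0], 0],
    [0, [0, 0, 0], 0],
    [0, [0, 0, 0], 0],
  ],
)

```text
t: 30.6
tool_pos: [0.4339, -0.0619, 0.3112]
orientation: [3.141, 0.036, 0.001]
force: [-0.2, -0.3, 0.9]
opening: 0.0468
```

Run:
```python
from h import *
import pickle
a=shot("side","s21.png",(190,70,390,380),2); b=shot("scene","c21.png",(110,120,450,280),2.3)
pickle.dump((a,b),open("v21.pkl","wb"))
def crop(r,x0,y0,w=40,f=10): return cv2.convertScaleAbs(cv2.resize(r["color"][y0:y0+w,x0:x0+w,::-1],None,fx=f,fy=f,interpolation=cv2.INTER_CUBIC),alpha=1.4)
cv2.imwrite("pics/z21.png",np.hstack([crop(b,205,160),crop(a,268,178)]))
print(robot.read_state()["tool_pos"],robot.read_state()["force"])
```

```text
[ 0.43502534 -0.0619368   0.31108077] [ 0.47236534 -0.56902395 -0.42594968]
```

View pics/s21.png

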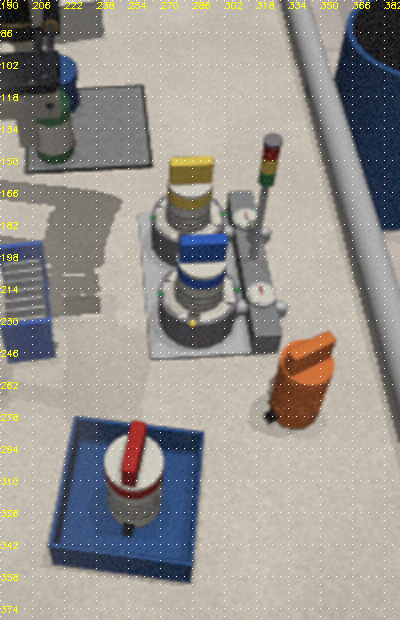

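View pics/c21.png

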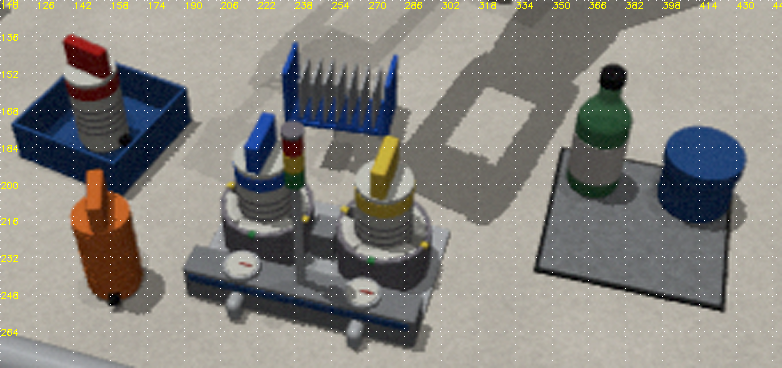

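View pics/z21.png

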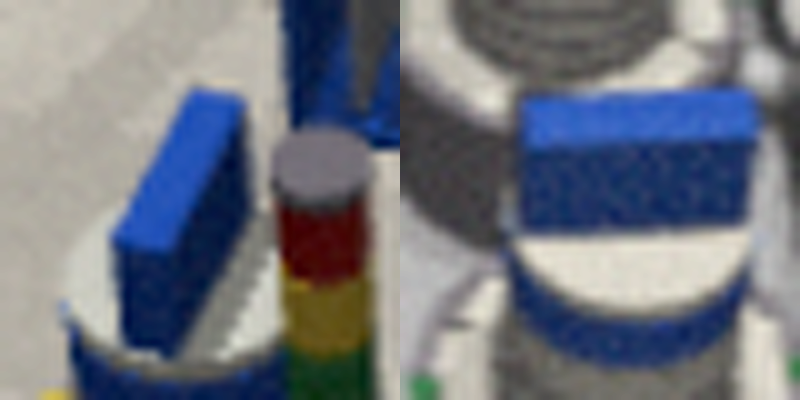

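Run:
```python
from plant import ticket
print(ticket.close_job())
```

```text
the job is handed in; nothing more can be done
None
```

I changed the filter and handed the job in at about 31 s on the robot's clock, with the gripper open and clear of everything. No verdict was reported.

**What was done**
- **Spent:** I pushed the red-gripped cartridge down, turned it 75° anticlockwise, lifted it out and stood it in the blue tote.
- **Fresh:** I fitted the blue-gripped cartridge at the yellow marks, pushed it down and turned it clockwise to the green marks. It then rose about 5 mm into its catch.

**What the last checks showed**
- **Catch:** With a slight upward pull, the force on the tool dropped while the height stayed the same, so the catch is holding.
- **Fresh position:** Its grip-bar corners are within about 0.6 pixel of where the red ones stood when locked.
- **Spent:** It is upright in the tote.
- **Left alone:** The yellow-gripped cartridge and the orange look-alike look untouched, as do the carrier, bottle and canister. I compared positions only for the bottle and canister.

**What disagreed**
- **Fingertip position:** The real fingertips are about 37 mm higher than the reported TCP. My first grasp therefore closed above the red bar without touching anything. I measured the offset from the pictures and corrected for it.
- **Bar heights:** Measured heights came out about 3 mm below the text.
- **Sideways position:** The reported position wandered by 1–2 mm, so I centred the insertion by the wrist camera.

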